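# Load filter cartridges into a slanted feed tube

## Robot

A 6-joint arm with a two-finger parallel gripper is mounted at the origin on the work surface. World frame = base frame: x ahead of the robot, y to its left, z up, the work surface at z = 0. Lengths are in mm, angles in rad, forces in N, time in s.
With the tool pointing down it reaches from about 350 to 975 mm from the base axis. Payload 7.1 kg.
Tool frame: the origin (TCP) lies at the very end of the fingers, on their centre line; the grasp point (between the pads) lies 19 mm behind it (ctrl.grip_point_offset is the distance from the TCP to the grasp point, in mm); x points along the fingers, y is the direction in which the jaws open and shut, and the axes are right-handed (so a half turn about x gives the same grasp; the last joint's range is limited). The gripper opens to 88 mm and grips with 3 to 60 N. Pads are 20 mm wide; open, the fingers measure 115 mm over their backs; the gripper's body (75 mm by 178 mm) begins 61 mm behind the grasp point.
Start: joints at [1.237, 0.423, 1.63, -0, 1.089, -0.019], TCP at [193.484, 594.28, 222.675] pointing down, gripper open.
Joint ranges: [-3, 3], [-0.9, 2.11], [0.09, 2.58], [-1.31, 4.45], [0.11, 2.69], [-2.54, 2.54]. Speed limits (rad/s): [2.39, 2.39, 3.01, 3.14, 3.14, 3.14].

## Interface

Orientations are given as a rotation vector (axis times angle).
In Python, from workcell import ctrl, vision, workorder gives the robot as it stands.
- The arm moves only by the shell command python3 -m crank 'ROWS'. ROWS is JSON, a list of rows, each a list of 3 entries, a list of its own where there are three numbers: the shift along the tool's x, y, z in m, then the turn, a rotation vector about the tool's x, y, z in rad, then the finger opening in m, from 0 to 0.0878. In form: [[[dx, dy, dz], [wx, wy, wz], jaw], ...]. A call has exactly 8 rows; each row shifts and turns the commanded pose from where the row before left it, along the tool's axes as they then stand; what a row does not reach is not made up. A row lasts 1/12 s, in which the tool goes at most 41.7 mm and 7.16 degrees, less where a joint would pass 70% of its speed; a pose out of reach is approached as far as the arm can. A call with a gripper value outside its range is refused whole. The fingers move at their own pace and stop on an object; the grip force is fixed at half the most. Time passes only in rows, so rows that do not move let the fingers close, or fill a call up. It gives the time, the measured TCP pose, the force and the opening at its end, in the units of the state.
- ctrl.get_obs(): the state, without advancing time (a new reading comes with each control period).
- vision.get_image(name): name is "side" or "top" or "wrist"; returns a dict with "img" (400x640x3 uint8, blue, green, red), "mtx" (3x3 intrinsics, pixels), "rvec" (rotation vector, rad) and "tvec" (3), from world to camera coordinates, as OpenCV has them; the wrist camera has in their place "hand_eye" (4x4, takes a point from camera to tool coordinates, whose origin is the TCP and whose axes are the tool frame's). Camera axes: x right, y down, z forward; pixel columns grow to the right and rows downward; lengths in mm; the calibration is good to about 2 mm. A picture is of the moment at which its call begins: read the wrist's pose just before it. There is no depth.
- workorder.close_job(): hands the job in, once; it reports no verdict.
The state is a dict: "t": time; "qpos": joint angles; "qvel": joint speeds; "joint_torque": joint torques, N m; "ee_pos": TCP position; "orientation": TCP orientation; "ft_force": force on the tool from outside, world axes, zero at the start; "moment": the same for the moment, N m; "width": finger opening in mm.
Only numpy, scipy, OpenCV 4.12 (cv2) and the standard library are available. Lean on these libraries where they do the work, as an engineer would, in place of code of your own. Each camera call takes 0.05 s, during which the arm holds its last target.

## Task

Load all three filter cartridges from the rack into the slanted feed tube of the feed unit, one after another, each pushing the last deeper against the stiff follower, until the whole stack is fully home on the stop inside. Push gently, without ramming the stop, leave the beaker, bottle and jar where they are, and let go at the end.

Things in the scene. Friction and masses are not known exactly. Their poses are not given: they have to be found in the camera images.
- tube: Clear plastic feed tube, leaning 35 degrees from vertical. Origin: centre of its open mouth, 215 mm above the bench. z axis: along the bore, out of the mouth (up, leaning towards the robot's side); y level; x away from the robot and up. Bore 33.6 mm, slippery, flaring to 41 mm over the last 9 mm; mouth rim 49 mm across; 190 mm long, closed at the bottom. Fixed in a run; stands left or right.
- unit: Feed unit that carries the tube: fixed aluminium base 220 x 100 mm with a grey post under the tube and a white control housing (110 x 50 x 100 mm high) beside it at +y. Origin: underside of the base; z up; the mouth of the tube is at x -60 mm, y 0, z 215 mm in this frame.
- stop: Steel stop rod, 12 mm thick, rubber-faced, in the middle of the bore, with a black knob under the tube. Origin: centre of its upper face, where the first cartridge lands; z towards the mouth. Set differently each time, 147 to 159 mm below the mouth; stays put if pressed gently. The stack is 165 mm long, so when home the last cartridge stands 6 to 18 mm proud of the mouth.
- follower (a joint): White follower ring in the bore (8 mm thick, slips over the stop rod), on which the first cartridge rests. Value in m: its upper face lies 12 mm + value below the mouth; starts at 0.003 to 0.033. It slides stiffly (about 6 N), stays where it is left, has no spring.
- rack: White rack, 230 x 80 x 25 mm, fixed, with three sockets 32 mm wide and 15 mm deep in a row along its x axis, 75 mm apart. Origin: centre of its underside. The row runs roughly away from the robot; it stands on the other side of the middle from the feed unit.
- cart1_c (a point): Centre of a filter cartridge: white cylinder with steel ends, 30 mm diameter, 55 mm long, about 60 g, ends alike, tapered to 26 mm over 5 mm; z along the cylinder. The three are identical, any order will do. At the start it stands upright in the rack, 40 mm proud of it, its top 65 mm above the bench, in the socket nearest the robot.
- cart2_c (a point): Centre of the second, identical cartridge, in the middle socket.
- cart3_c (a point): Centre of the third, identical cartridge, in the far socket.
- beaker: Bystander: empty glass beaker, 68 mm across, 90 mm high; origin under its centre.
- bottle: Bystander: white plastic bottle, 60 mm across, 150 mm high; origin under its centre.
- jar: Bystander: small amber glass jar with black cap, 48 mm across, 55 mm high; origin under its centre.
Mind the look-alikes: they are no part of the job. Leave any black or purple look-alike of the part that bears cart1_c alone.

How it is judged:
By the outcome, as a careful person would: the job done as asked, in the order asked, and still so for the second after the job is handed in, with the robot touching nothing.
It also fails if it takes over 72 s, if anything falls off the work surface, if the arm or the gripper's body presses on something with over 40 N, if the wrist force passes 120 N, or if a joint passes its speed limit or range.

## Working session

There is one attempt and no reset: what is moved stays moved. The work goes in short steps, Python scripts to look and compute and a shell command to move; the robot and the scene stay as the last step left them, time stands still between calls to the robot, and variables do not carry over. Pictures are saved under pics/ and viewed, and the job is handed in when it is done.

```bash
ls; mkdir -p pics
python3 - <<'E'
from workcell import ctrl, vision, workorder
import cv2
print(ctrl.get_obs(), ctrl.grip_point_offset)
for n in ("side","top","wrist"):
    d=vision.get_image(n); cv2.imwrite(f"pics/{n}0.png",d["img"])
    print(n,{k:v for k,v in d.items() if k!="img"})
E
```

```text
pics
{'t': 0.0, 'qpos': array([ 1.23699287e+00,  4.23837572e-01,  1.63067700e+00,  1.76915371e-05,
        1.08861118e+00, -1.90298448e-02]), 'qvel': array([-0.00019553, -0.00058395, -0.00041524,  0.00112531, -0.00073593,
        0.0006097 ]), 'joint_torque': array([-1.72379590e-03, -5.44619608e+01, -2.73668772e+01,  6.41619111e-02,
        2.28783960e-02, -1.34052730e-04]), 'ee_pos': array([193.30760895, 593.77095203, 221.90885323]), 'orientation': array([ 0.24586685,  1.55692633, -0.24824145]), 'ft_force': array([-0.88221046, -0.13446694,  0.13579432]), 'moment': array([ 0.00726779, -0.01472039, -0.007079  ]), 'width': 87.8298841294238} 18.700000000000003
side {'mtx': array([[424.34121467,   0.        , 316.41186297],
       [  0.        , 424.34121467, 199.70106667],
       [  0.        ,   0.        ,   1.        ]]), 'rvec': array([ 0.56810754, -2.65463359,  1.2435868 ]), 'tvec': array([556.20416029, 269.991122  , 673.62386759])}
top {'mtx': array([[452.61464391,   0.        , 320.41296045],
       [  0.        , 452.61464391, 201.15294374],
       [  0.        ,   0.        ,   1.        ]]), 'rvec': array([ 2.1241857 , -2.11111555,  0.17598064]), 'tvec': array([ 13.08523323, 610.04246649, 838.69508942])}
wrist {'mtx': array([[309.49786191,   0.        , 319.37671248],
       [  0.        , 309.49786191, 198.64611445],
       [  0.        ,   0.        ,   1.        ]]), 'hand_eye': array([[ 6.04973789e-04, -2.54515140e-01,  9.67068600e-01,
        -1.61994560e+02],
       [ 9.99999675e-01, -3.61622864e-04, -7.20747303e-04,
        -3.87607750e-01],
       [ 5.33155218e-04,  9.67068722e-01,  2.54514839e-01,
        -6.96837055e+01],
       [ 0.00000000e+00,  0.00000000e+00,  0.00000000e+00,
         1.00000000e+00]])}
```

View pics/side0.png

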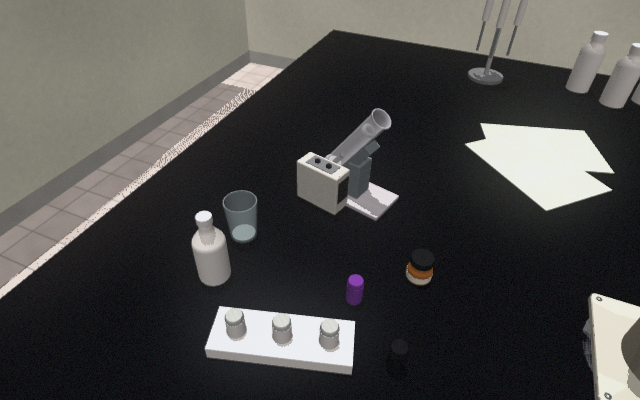

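View pics/top0.png

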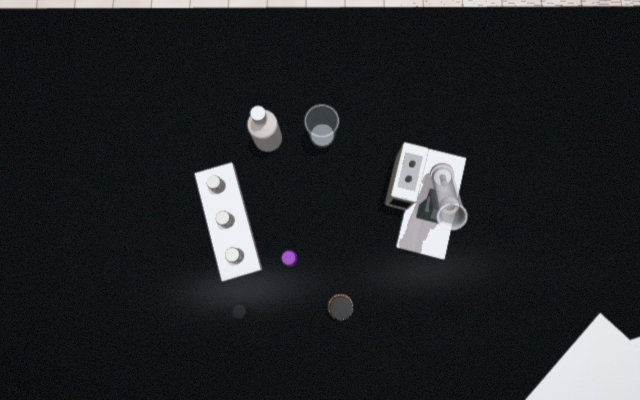

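View pics/wrist0.png

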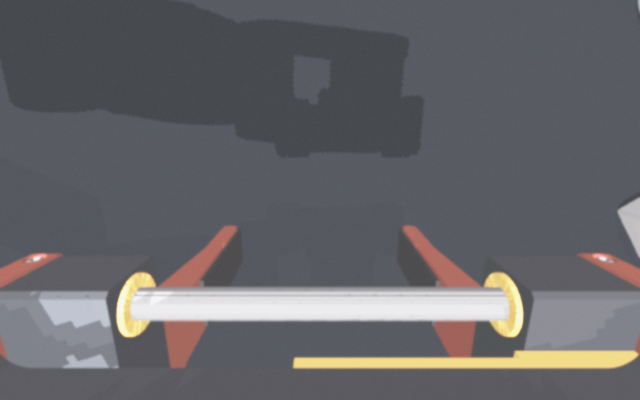

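The top view shows the rack at about (228,222) with white cartridges at (215,184), (223,219) and (233,255). The tube mouth is near (451,215). The look-alikes are purple at (289,258) and black at (239,311). The three white, steel-ended cylinders in the rack fit the description. I'll confirm that in enlarged crops.

```bash
cat > h.py <<'E'
import numpy as np, cv2
from workcell import ctrl, vision
from scipy.spatial.transform import Rotation as R
def cam(n):
    d=vision.get_image(n); return d
def ray(d,u,v):
    Rm=cv2.Rodrigues(d["rvec"])[0]; t=d["tvec"]
    c=-Rm.T@t; k=d["mtx"]
    r=Rm.T@np.array([(u-k[0,2])/k[0,0],(v-k[1,2])/k[1,1],1]); return c,r
def onz(d,u,v,z):
    c,r=ray(d,u,v); return c+r*(z-c[2])/r[2]
def proj(d,P):
    return cv2.projectPoints(np.array(P,float).reshape(-1,1,3),d["rvec"],d["tvec"],d["mtx"],None)[0].reshape(-1,2)
def tri(d1,p1,d2,p2):
    c1,r1=ray(d1,*p1);c2,r2=ray(d2,*p2)
    A=np.stack([r1,-r2],1); s=np.linalg.lstsq(A,c2-c1,rcond=None)[0]
    a=c1+r1*s[0];b=c2+r2*s[1]; return (a+b)/2,np.linalg.norm(a-b)
def crop(img,x0,y0,x1,y1,s,fn):
    cv2.imwrite(fn,cv2.resize(img[y0:y1,x0:x1],None,fx=s,fy=s,interpolation=cv2.INTER_CUBIC))
E
python3 - <<'E'
from h import *
t=cv2.imread("pics/top0.png");s=cv2.imread("pics/side0.png")
crop(t,180,150,310,330,3,"pics/t_rack.png")
crop(t,370,130,480,270,4,"pics/t_unit.png")
crop(s,280,90,420,230,4,"pics/s_unit.png")
crop(s,190,290,420,390,3,"pics/s_rack.png")
E
```

```text
(no output)
```

View pics/t_rack.png

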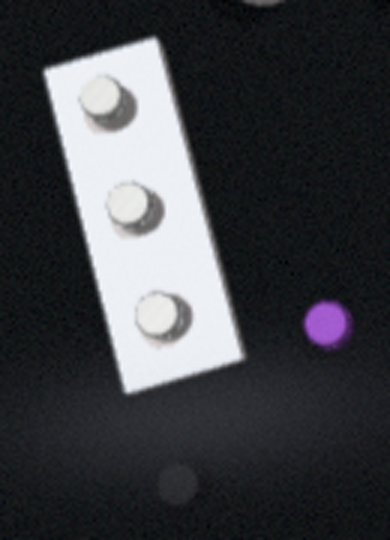

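View pics/t_unit.png

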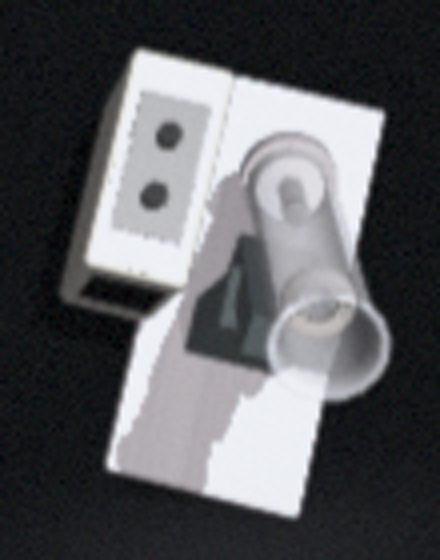

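View pics/s_unit.png

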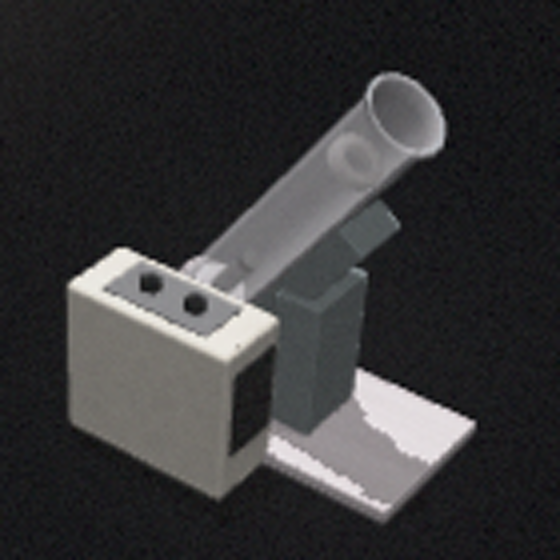

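View pics/s_rack.png

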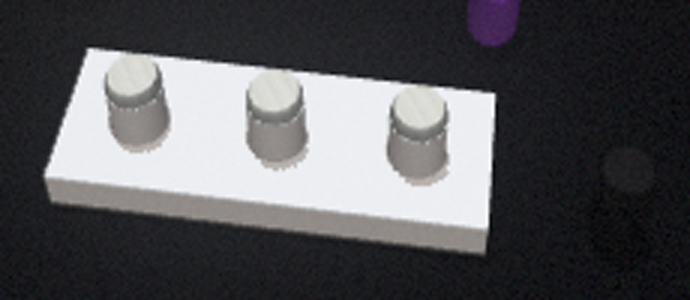

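The crops confirm three white, steel-ended cylinders in the rack, with the purple and black ones standing outside it. The mouth ellipse centre is about (452.6,216.5) in the top view and (381.5,118.6) in the side view. Next I'll compute positions.

Run:
```python
from h import *
np.set_printoptions(precision=1,suppress=True)
T=cam("top");S=cam("side")
for p in [(194.7,173),(232.3,162.7),(222,280.7),(261.3,269)]: print("rack",onz(T,*p,25))
tt=[(214.3,182.3),(223.3,218.),(232.7,254.7)]
ss=[(190+132/3,290+74/3),(190+274/3,290+90/3),(190+418/3,290+106/3)]
for a,b in zip(tt,ss): print("cart top",onz(T,*a,65),onz(S,*b,65),*tri(T,a,S,b))
m=tri(T,(452.6,216.5),S,(381.5,118.6));print("mouth",*m, onz(T,452.6,216.5,215),onz(S,381.5,118.6,215))
for p in [(466,158),(445,259.5),(396.8,247)]:print("base",onz(T,*p,12))
print("knob/bottom white ring", onz(T,370+292/4,130+195/4,215-120*.82))
print("bystanders", [onz(T,*p,z)[:2] for p,z in (((340.5,307),55),((322,118),90),((258,113),150),((289,258),55),((239,311),55))])
# housing top corners
for p in [(138,50),(235,78),(182,282),(87,262)]: print("housing",onz(T,370+p[0]/4,130+p[1]/4,100))
o=ctrl.get_obs(); print(o["t"],R.from_rotvec(o["orientation"]).as_matrix())
```

```text
rack [674.1 279.5  25. ]
rack [696.5 201.9  25. ]
rack [453.9 212.   25. ]
rack [477.4 134.4  25. ]
cart top [645.3 227.1  65. ] [647.6 230.7  65. ] [647.6 228.6  61.5] 3.125820057586968
cart top [574.  205.9  65. ] [576.3 208.9  65. ] [575.9 207.   62. ] 2.8509948326237002
cart top [502.9 184.4  65. ] [505.2 187.1  65. ] [504.4 185.3  62.3] 2.7234791301759005
mouth [ 557.2 -198.3  213.6] 1.03174057922147 [ 556.5 -198.   215. ] [ 557.2 -195.8  215. ]
base [ 711.8 -287.7   12. ]
base [ 499.5 -234.8   12. ]
base [ 524.1 -138.3   12. ]
knob/bottom white ring [ 641.9 -210.7  116.6]
bystanders [array([406.2, -22.8]), array([770.1,  14.4]), array([756.7, 131.1]), array([497.9,  76.9]), array([397.2, 169.9])]
housing [ 717.  -144.4  100. ]
housing [ 703.2 -190.2  100. ]
housing [ 603.9 -162.   100. ]
housing [ 613.2 -117.8  100. ]
0.25 [[-0.   0.3  1. ]
 [-0.   1.  -0.3]
 [-1.  -0.  -0. ]]
```

Fits agree: the rack is 230 mm long with yaw about 17°, the unit yaw is about −14.2°, and the mouth is about (557.5, −197.5, 215). I'll write a helper that converts targets into tool-frame deltas, then move above the near cartridge.

```bash
cat >> h.py <<'E'
YU=np.deg2rad(-14.2)
xu=np.array([np.cos(YU),np.sin(YU),0]); yu=np.array([-np.sin(YU),np.cos(YU),0]); zw=np.array([0,0,1.])
def Rt(deg):
    a=np.deg2rad(deg); tx=-np.cos(a)*zw+np.sin(a)*xu; tz=np.cross(tx,yu)
    return np.stack([tx,yu,tz],1)
MOUTH=np.array([557.5,-197.5,215.]); ZT=-Rt(35)[:,0]
RX=np.array([np.cos(np.deg2rad(17)),np.sin(np.deg2rad(17)),0])
C=[np.array([575.3,206.8,65.])+k*75*RX for k in(-1,0,1)]
def go(pos,deg):
    o=ctrl.get_obs(); Rn=R.from_rotvec(o["orientation"]).as_matrix(); Rg=Rt(deg)
    w=R.from_matrix(Rn.T@Rg).as_rotvec(); d=np.array(pos)-o["ee_pos"]
    np.set_printoptions(precision=4,suppress=True)
    print("t",round(o["t"],2),"ee",o["ee_pos"].round(1),"F",o["ft_force"].round(1),"w",round(o["width"],1),"q",o["qpos"].round(2))
    print("rot(tool)",w," then shift mm(goal frame)",(Rg.T@d).round(1)," shift(now frame)",(Rn.T@d).round(1))
def tubepos():
    o=ctrl.get_obs(); d=o["ee_pos"]-MOUTH; T=Rt(35)
    print("TCP in tube frame: x %.1f y %.1f z %.1f"%(d@T[:,2],d@T[:,1],d@ZT), "force x y z(out)",[round(float(o["ft_force"]@v),1) for v in (T[:,2],T[:,1],ZT)],"w",round(o["width"],1),"t",round(o["t"],2))
E
python3 - <<'E'
from h import *
print(C,ZT)
go(C[0]+[0,0,60],0)
E
```

```text
[array([503.5771433 , 184.87212215,  65.        ]), array([575.3, 206.8,  65. ]), array([647.0228567 , 228.72787785,  65.        ])] [-0.55605101  0.14070254  0.81915204]
t 0.25 ee [193.4 594.  222.3] F [-0.3  0.2  0.4] w 87.5 q [ 1.24  0.42  1.63 -0.    1.09 -0.02]
rot(tool) [-0.067  -0.      0.0007]  then shift mm(goal frame) [  97.3 -320.6  401.1]  shift(now frame) [  97.5 -292.9  421.6]
```

```bash
python3 -m crank '[[[0,0,0],[-0.067,0,0],0.08],[[0.006,-0.022,0.027],[0,0,0],0.08],[[0.006,-0.022,0.027],[0,0,0],0.08],[[0.006,-0.022,0.027],[0,0,0],0.08],[[0.006,-0.022,0.027],[0,0,0],0.08],[[0.006,-0.022,0.027],[0,0,0],0.08],[[0.006,-0.022,0.027],[0,0,0],0.08],[[0.006,-0.022,0.027],[0,0,0],0.08]]'
python3 -m crank '[[[0.007,-0.021,0.027],[0,0,0],0.07],[[0.007,-0.021,0.027],[0,0,0],0.07],[[0.007,-0.021,0.027],[0,0,0],0.07],[[0.007,-0.021,0.027],[0,0,0],0.07],[[0.007,-0.021,0.027],[0,0,0],0.07],[[0.007,-0.021,0.027],[0,0,0],0.07],[[0.007,-0.021,0.027],[0,0,0],0.07],[[0.006,-0.02,0.023],[0,0,0],0.07]]'
python3 - <<'E'
from h import *
go(C[0]+[0,0,60],0)
d=cam("wrist"); cv2.imwrite("pics/w1.png",d["img"])
E
```

```text
t: 0.92
ee_pos: [339.6, 397.2, 180.5]
orientation: [0.194, 1.562, -0.194]
ft_force: [-0.5, 0.7, -0.0]
width: 80.2
t: 1.58
ee_pos: [504.7, 183.1, 125.3]
orientation: [0.195, 1.562, -0.195]
ft_force: [0.3, -0.3, -0.4]
width: 69.9
t 1.58 ee [504.7 183.1 125.3] F [ 0.3 -0.3 -0.4] w 69.9 q [ 0.33  0.43  1.89 -0.    0.82 -1.  ]
rot(tool) [-0.0004  0.0003 -0.0001]  then shift mm(goal frame) [ 0.3  1.5 -1.6]  shift(now frame) [ 0.3  1.5 -1.6]
```

View pics/w1.png

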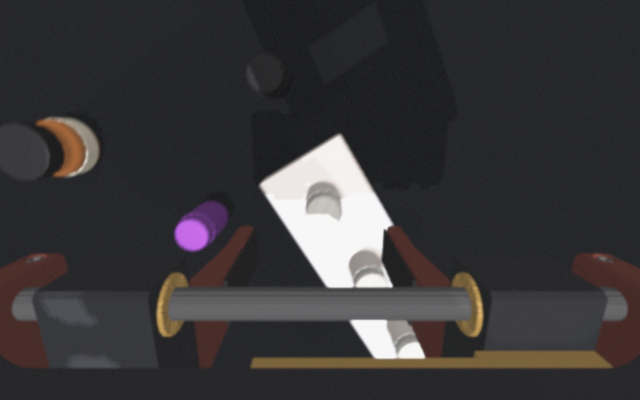

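The near cartridge shows at about (323,205), between the fingers. Purple is at (200,225), outside the jaws.

```bash
cat >> h.py <<'E'
def wproj(d,o,P):
    Tm=np.eye(4);Tm[:3,:3]=R.from_rotvec(o["orientation"]).as_matrix();Tm[:3,3]=o["ee_pos"]
    M=np.linalg.inv(Tm@d["hand_eye"]); P=np.array(P,float).reshape(-1,3)
    q=(M[:3,:3]@P.T+M[:3,3:]).T; return np.stack([q[:,0]/q[:,2]*d["mtx"][0,0]+d["mtx"][0,2],q[:,1]/q[:,2]*d["mtx"][1,1]+d["mtx"][1,2]],1)
def circ(c,ax1,ax2,r,n=40):
    a=np.linspace(0,2*np.pi,n); return c+r*(np.outer(np.cos(a),ax1)+np.outer(np.sin(a),ax2))
def draw(img,pts,col): cv2.polylines(img,[np.round(pts*16).astype(int).reshape(-1,1,2)],False,col,1,cv2.LINE_AA,4)
E
python3 - <<'E'
from h import *
o=ctrl.get_obs();d=cam("wrist");im=d["img"].copy();s=4
X=np.array([1.,0,0]);Y=np.array([0,1.,0])
big=cv2.resize(im[130:330,230:430],None,fx=4,fy=4)
for c,col in((C[0],(0,0,255)),(C[1],(0,0,255))):
    draw(big,(wproj(d,o,circ(c,X,Y,13))-[230,130])*4,col)
    draw(big,(wproj(d,o,circ(c-[0,0,40],X,Y,15))-[230,130])*4,(0,200,0))
cv2.imwrite("pics/w1b.png",big[:600])
E
```

```text
(no output)
```

View pics/w1b.png

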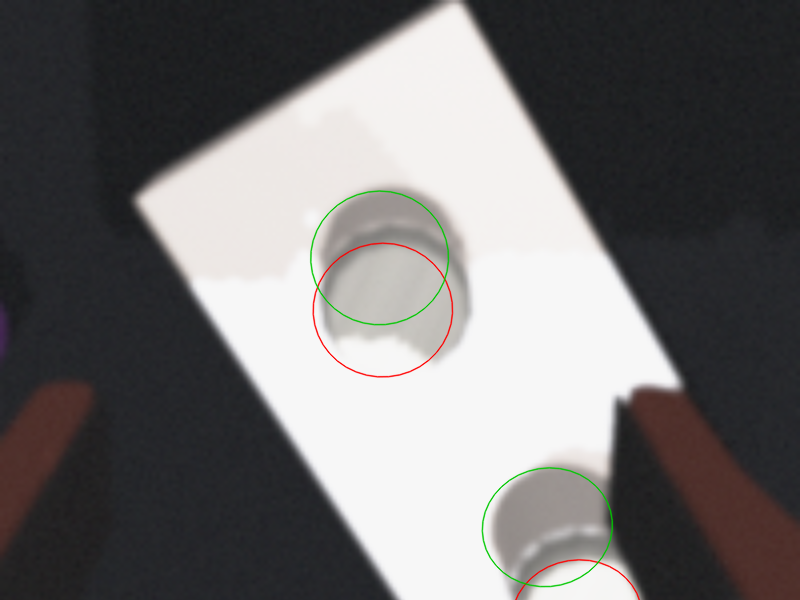

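The actual cartridge sits about 2 mm to +y of the prediction. I'll shift +3 in y and −2.5 in z, then descend to TCP z≈45 and close.

```bash
python3 -m crank '[[[0.0,0.003,-0.0025],[0,0,0],0.07],[[0.02,0,0],[0,0,0],0.07],[[0.02,0,0],[0,0,0],0.07],[[0.02,0,0],[0,0,0],0.07],[[0.02,0,0],[0,0,0],0.07],[[0,0,0],[0,0,0],0.03],[[0,0,0],[0,0,0],0.02],[[0,0,0],[0,0,0],0.02]]'
python3 -m crank '[[[0,0,0],[0,0,0],0.02],[[0,0,0],[0,0,0],0.02],[[0,0,0],[0,0,0],0.02],[[0,0,0],[0,0,0],0.02],[[0,0,0],[0,0,0],0.02],[[0,0,0],[0,0,0],0.02],[[0,0,0],[0,0,0],0.02],[[0,0,0],[0,0,0],0.02]]'
```

```text
t: 2.35
ee_pos: [501.8, 189.3, 46.6]
orientation: [0.194, 1.561, -0.193]
ft_force: [0.4, 0.6, -0.3]
width: 53.4
t: 3.02
ee_pos: [502.4, 188.4, 46.4]
orientation: [0.195, 1.561, -0.194]
ft_force: [-1.2, -0.1, 6.7]
width: 29.4
```

Gripped at 29.4 mm. Lifting.

```bash
python3 -m crank '[[[-0.01,0,0],[0,0,0],0.02],[[-0.02,0,0],[0,0,0],0.02],[[-0.03,0,0],[0,0,0],0.02],[[-0.03,0,0],[0,0,0],0.02],[[-0.035,0,0],[0,0,0],0.02],[[-0.035,0,0],[0,0,0],0.02],[[-0.035,0,0],[0,0,0],0.02],[[-0.035,0,0],[0,0,0],0.02]]'
python3 - <<'E'
from h import *
go(MOUTH+ZT*65,0)
go(MOUTH+ZT*65,35)
d=cam("side"); crop(d["img"],340,120,640,400,2.6,"pics/s2.png"); cv2.imwrite("pics/s2f.png",d["img"])
E
```

```text
t: 3.68
ee_pos: [501.1, 187.9, 277.9]
orientation: [0.195, 1.562, -0.195]
ft_force: [0.2, 0.1, -0.5]
width: 29.0
t 3.68 ee [501.1 187.9 277.9] F [ 0.2  0.1 -0.5] w 29.0 q [ 0.34  0.23  1.77 -0.    1.14 -0.99]
rot(tool) [-0.0002 -0.0001  0.0001]  then shift mm(goal frame) [   9.7 -359.8  111.9]  shift(now frame) [   9.7 -359.8  112. ]
t 3.68 ee [501.1 187.9 277.9] F [ 0.2  0.1 -0.5] w 29.0 q [ 0.34  0.23  1.77 -0.    1.14 -0.99]
rot(tool) [-0.0001 -0.611   0.0001]  then shift mm(goal frame) [  72.1 -359.8   86.1]  shift(now frame) [   9.7 -359.8  112. ]
```

View pics/s2f.png

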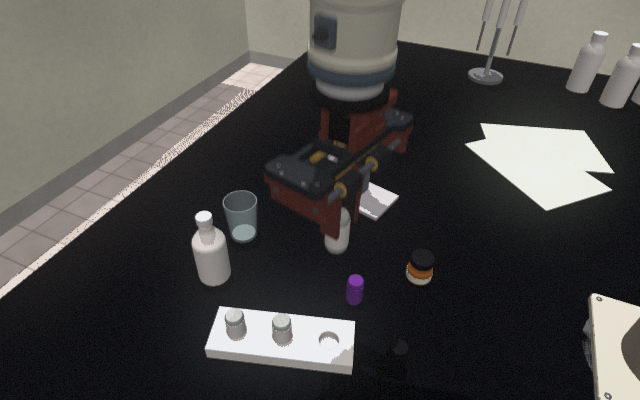

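The near socket is empty and the cartridge is held. Tilting while moving across.

```bash
python3 -m crank '[[[0,-0.03,0],[0,-0.1222,0],0.02],[[0,-0.03,0],[0,-0.1222,0],0.02],[[0,-0.03,0],[0,-0.1222,0],0.02],[[0,-0.03,0],[0,-0.1222,0],0.02],[[0,-0.03,0],[0,-0.1222,0],0.02],[[0,-0.035,0],[0,0,0],0.02],[[0,-0.035,0],[0,0,0],0.02],[[0,-0.035,0],[0,0,0],0.02]]'
python3 - <<'E'
from h import *
go(MOUTH+ZT*65,35)
E
```

```text
t: 4.4
ee_pos: [441.7, -45.1, 275.4]
orientation: [0.119, 0.97, -0.229]
ft_force: [0.0, -0.1, -0.2]
width: 29.3
t 4.4 ee [441.7 -45.1 275.4] F [ 0.  -0.1 -0.2] w 29.3 q [-0.05 -0.15  2.32 -0.29  0.4  -1.14]
rot(tool) [ 0.0006 -0.0148  0.0016]  then shift mm(goal frame) [  70.3 -119.4   87.9]  shift(now frame) [  69.2 -119.3   88.9]
```

```bash
python3 -m crank '[[[0,-0.02,0.015],[0,-0.015,0],0.02],[[0.01,-0.02,0.015],[0,0,0],0.02],[[0.01,-0.02,0.015],[0,0,0],0.02],[[0.01,-0.02,0.015],[0,0,0],0.02],[[0.015,-0.02,0.015],[0,0,0],0.02],[[0.015,-0.0195,0.013],[0,0,0],0.02],[[0.01,0,0],[0,0,0],0.02],[[0,0,0],[0,0,0],0.02]]'
python3 - <<'E'
from h import *
go(MOUTH+ZT*65,35); tubepos()
o=ctrl.get_obs();d=cam("wrist");cv2.imwrite("pics/w3.png",d["img"])
T=cam("top");S=cam("side")
crop(T["img"],380,130,540,270,4,"pics/t3.png");crop(S["img"],280,20,480,170,4,"pics/s3.png")
E
```

```text
t: 5.07
ee_pos: [522.6, -188.4, 266.9]
orientation: [0.121, 0.958, -0.232]
ft_force: [-0.9, 0.5, -1.6]
width: 29.4
t 5.07 ee [ 522.6 -188.4  266.9] F [-0.9  0.5 -1.6] w 29.4 q [-0.42  0.07  2.15  0.29  0.34 -1.99]
rot(tool) [-0.0029 -0.0029  0.0022]  then shift mm(goal frame) [-1.8 -0.2 -0.2]  shift(now frame) [-1.8 -0.2 -0.2]
TCP in tube frame: x 0.2 y 0.2 z 63.2 force x y z(out) [-1.7, 0.2, -0.7] w 29.4 t 5.07
```

View pics/w3.png

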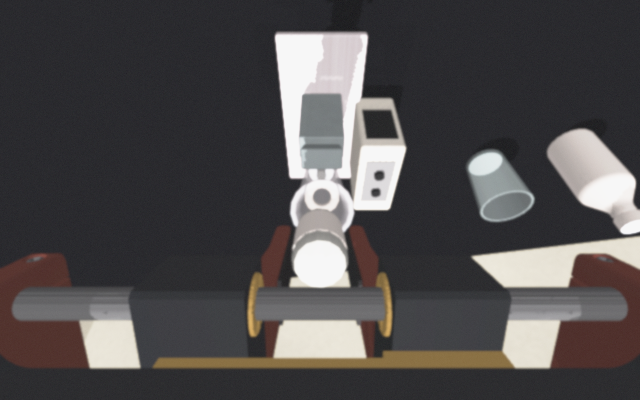

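View pics/s3.png

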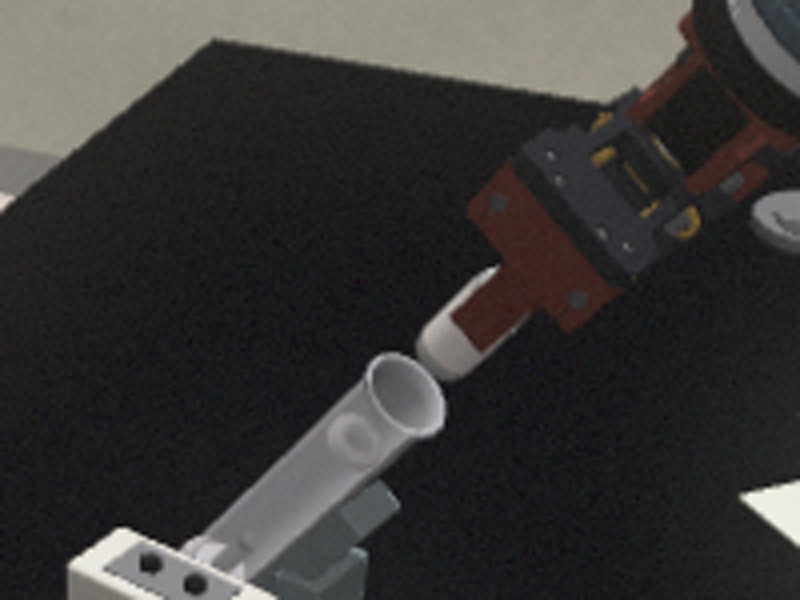

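View pics/t3.png

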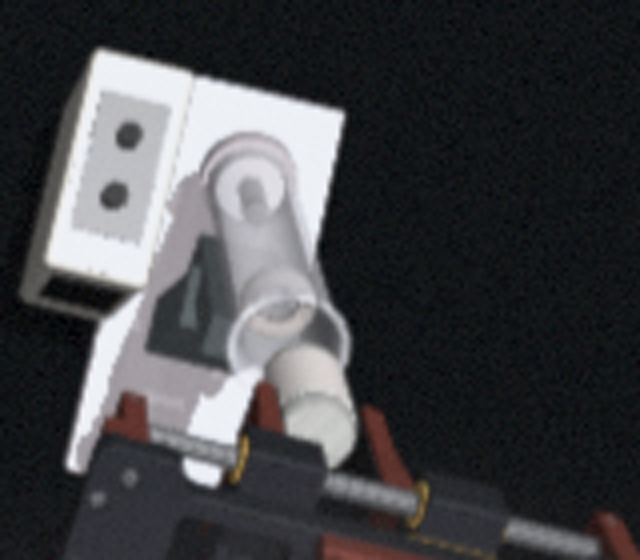

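The cartridge is held on the tube axis line, just above the mouth. I'll overlay the predicted rim, the bore and the cartridge outline in all three views.

```bash
cat >> h.py <<'E'
def overlay(tag,cz=0.,lo=-35,hi=20,cart=True):
    o=ctrl.get_obs(); T35=Rt(35); Rn=R.from_rotvec(o["orientation"]).as_matrix()
    out=[]
    for n,(x0,y0,w,h,s) in dict(wrist=(250,160,160,130,4),top=(400,150,110,110,5),side=(330,60,110,110,5)).items():
        d=cam(n); pj=(lambda P:wproj(d,o,P)) if n=="wrist" else (lambda P:proj(d,P))
        big=cv2.resize(d["img"][y0:y0+h,x0:x0+w],None,fx=s,fy=s,interpolation=cv2.INTER_CUBIC)
        f=lambda P,c: draw(big,(pj(P)+.5-[x0,y0])*s,c)
        f(circ(MOUTH,T35[:,1],T35[:,2],24.5),(0,0,255))
        for y in(-1,1): f(np.array([MOUTH+y*19.8*T35[:,1]-ZT*15,MOUTH+y*19.8*T35[:,1]-ZT*190]),(0,255,255))
        if cart:
            c=o["ee_pos"]+cz*Rn[:,2]
            for a,r in((lo,13),(lo+5,15),(hi,13)): f(circ(c-a*-1*-Rn[:,0],Rn[:,1],Rn[:,2],r),(0,255,0))
        cv2.imwrite(f"pics/{tag}_{n}.png",big)
E
python3 - <<'E'
from h import *
overlay("o3")
E
```

```text
(no output)
```

View pics/o3_wrist.png

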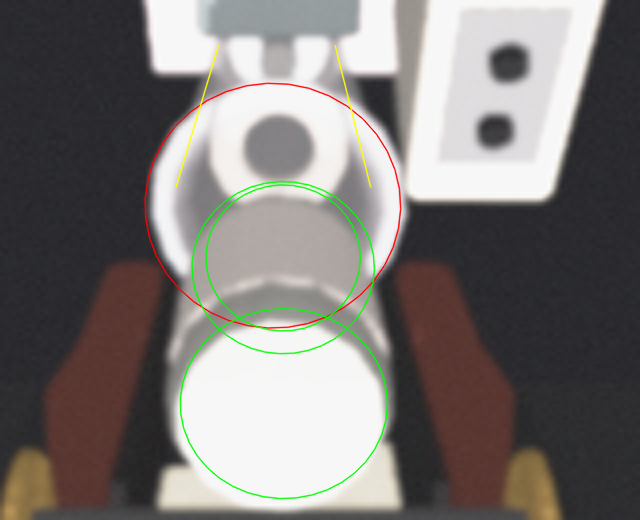

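View pics/o3_top.png

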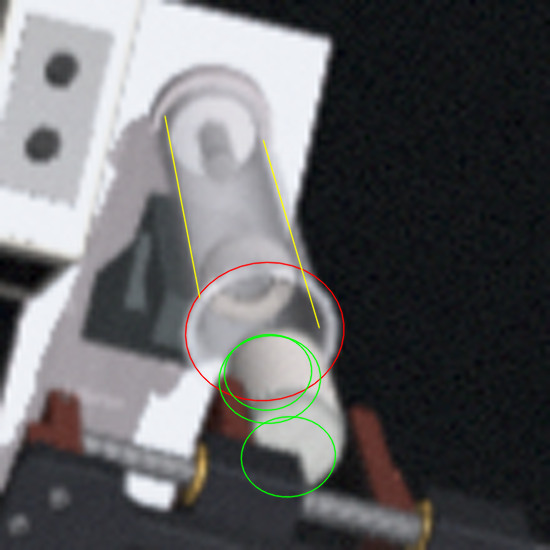

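View pics/o3_side.png

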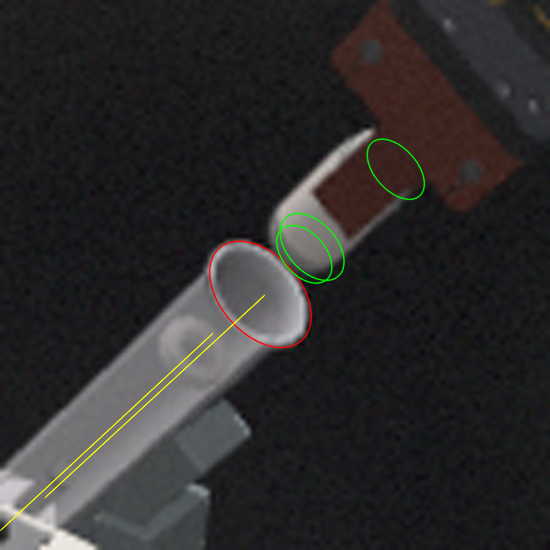

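Run:
```python
from h import *
tubepos(); o=ctrl.get_obs(); print(o["ee_pos"],o["orientation"],R.from_matrix(Rt(35)).as_rotvec())
for n in("top","side"):
    d=cam(n); Rm=cv2.Rodrigues(d["rvec"])[0]; print(n,-Rm.T@d["tvec"])
    big=d["img"]
    crop(d["img"],*( (400,170,520,300) if n=="top" else (350,40,480,140)),6,f"pics/z3_{n}.png")
```

```text
TCP in tube frame: x 0.9 y 2.1 z 65.1 force x y z(out) [-0.3, 0.2, -1.5] w 29.5 t 5.37
[ 522.49463153 -186.52186273  268.83886227] [ 0.1180769   0.95499728 -0.22902232] [ 0.11893373  0.954857   -0.22846956]
top [447.12193094   0.93825431 935.84912556]
side [383.92838153 541.38630794 628.90957402]
```

View pics/z3_top.png

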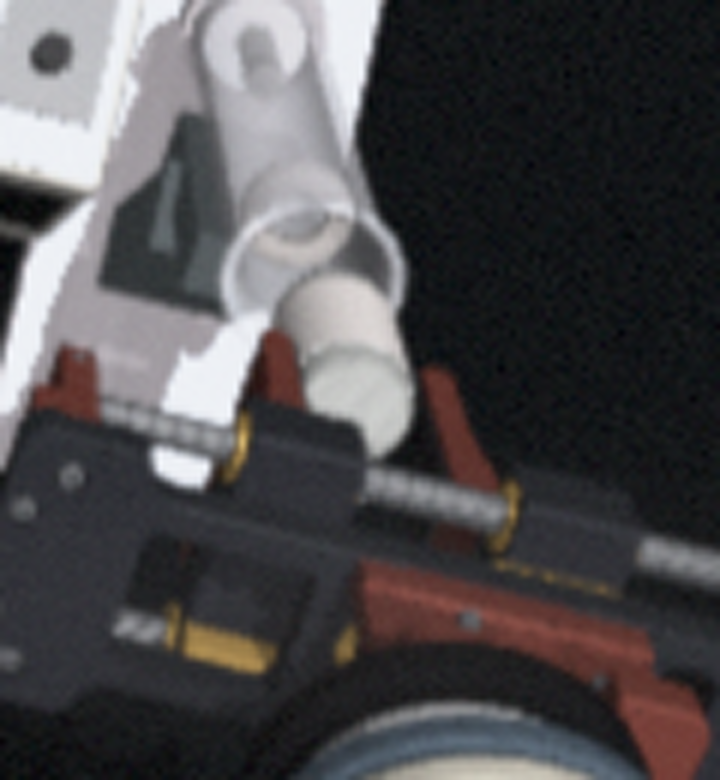

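View pics/z3_side.png

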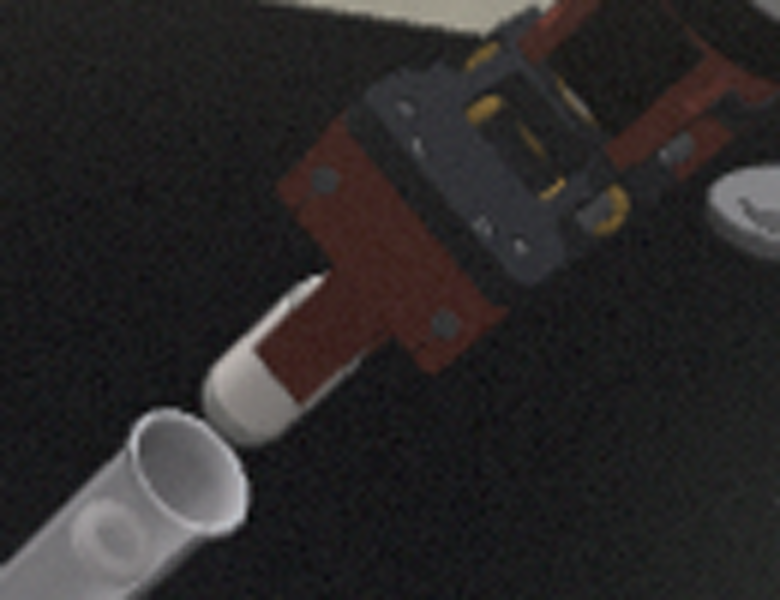

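Run:
```python
from h import *
overlay("o4");tubepos()
```

```text
TCP in tube frame: x 1.3 y 1.4 z 64.8 force x y z(out) [-0.4, 0.1, 0.1] w 28.9 t 5.62
```

View pics/o4_top.png

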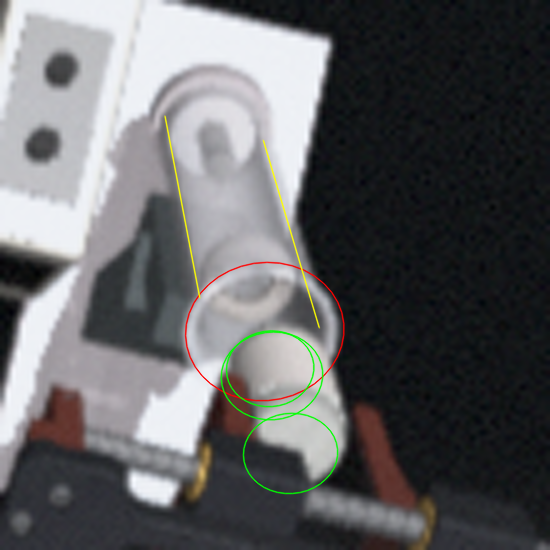

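View pics/o4_side.png

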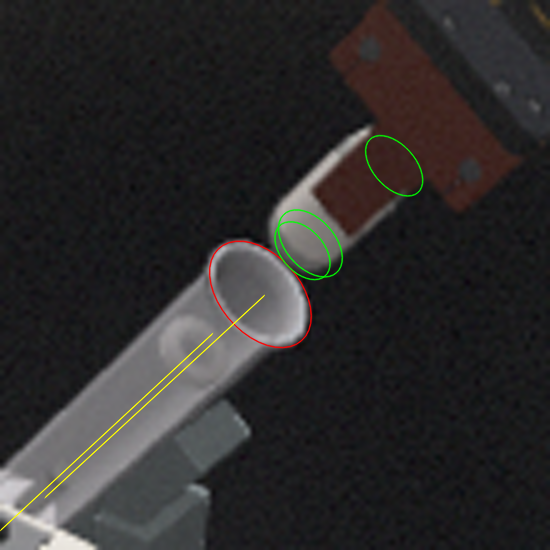

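View pics/o4_wrist.png

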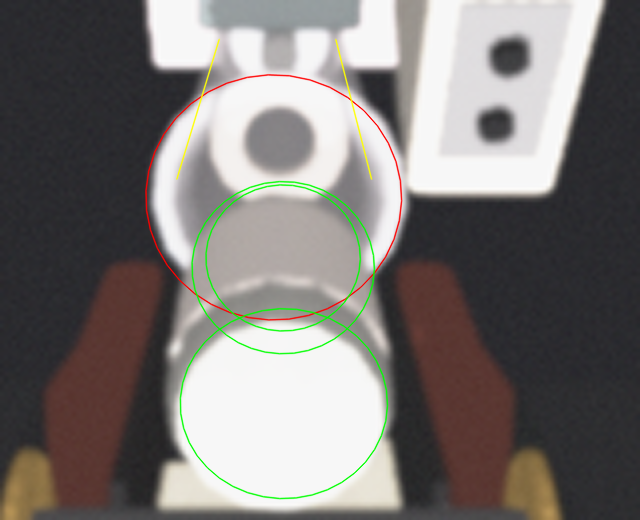

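After settling, the cartridge appears about +3.5 mm off the bore axis in tube x, and about −1 mm in y (the views differ by ~2 mm). I'll correct x by −3.5 and y by +1, then go down to the start of the flare and look again.

```bash
python3 -m crank '[[[0,0.001,-0.0035],[0,0,0],0.02],[[0.006,0,0],[0,0,0],0.02],[[0.006,0,0],[0,0,0],0.02],[[0.006,0,0],[0,0,0],0.02],[[0.006,0,0],[0,0,0],0.02],[[0.006,0,0],[0,0,0],0.02],[[0,0,0],[0,0,0],0.02],[[0,0,0],[0,0,0],0.02]]'
python3 - <<'E'
from h import *
tubepos();overlay("o5",2,-34,21)
E
```

```text
t: 6.28
ee_pos: [537.0, -190.1, 241.1]
orientation: [0.119, 0.956, -0.23]
ft_force: [-0.4, 0.7, -1.3]
width: 29.4
TCP in tube frame: x -2.8 y 2.1 z 33.8 force x y z(out) [-1.2, 0.6, -0.7] w 29.4 t 6.28
```

View pics/o5_top.png

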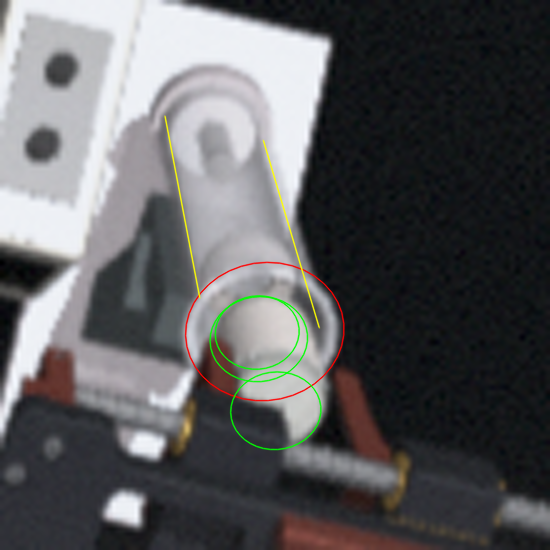

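View pics/o5_side.png

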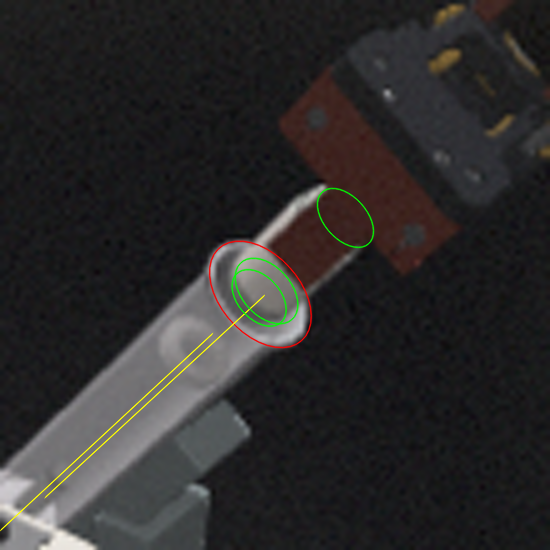

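View pics/o5_wrist.png

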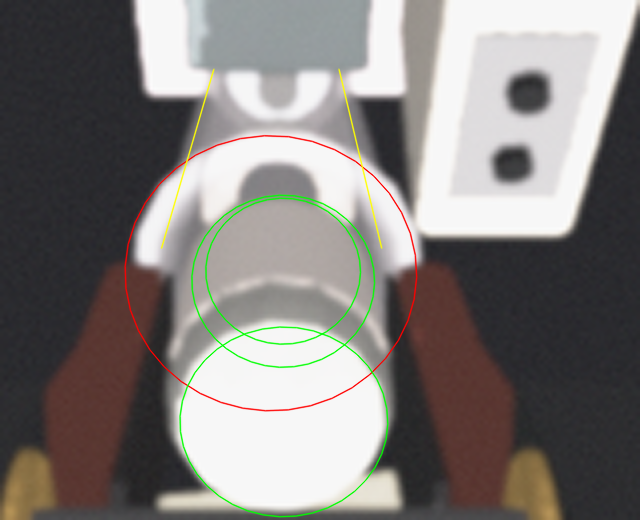

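Run:
```python
from h import *
tubepos()
d=cam("side");o=ctrl.get_obs();Rn=R.from_rotvec(o["orientation"]).as_matrix()
x0,y0,s=360,85,12
big=cv2.resize(d["img"][y0:y0+50,x0:x0+60],None,fx=s,fy=s,interpolation=cv2.INTER_CUBIC)
f=lambda P,c: draw(big,(proj(d,P)+.5-[x0,y0])*s,c)
T=Rt(35)
f(circ(MOUTH,T[:,1],T[:,2],24.5),(0,0,255))
for cz,col in((0,(0,255,0)),(3,(255,255,0))):
    c=o["ee_pos"]+cz*Rn[:,2]
    f(circ(c-21*Rn[:,0],Rn[:,1],Rn[:,2],15),col)
    f(circ(c+29*Rn[:,0],Rn[:,1],Rn[:,2],15),col)
cv2.imwrite("pics/z5.png",big)
```

```text
TCP in tube frame: x -2.2 y 2.1 z 34.5 force x y z(out) [-0.8, 0.1, -0.1] w 29.4 t 6.43
```

View pics/z5.png

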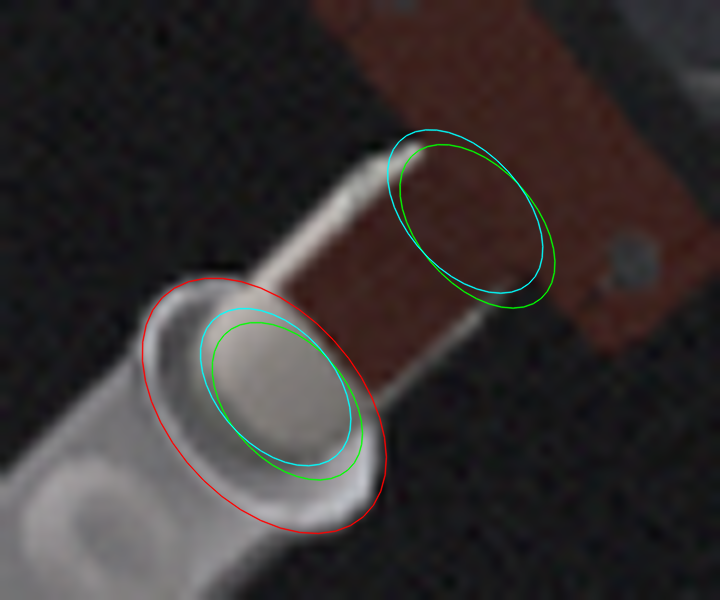

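By the side view the cartridge is still about 2 mm high in tube x, and y agrees. I'll shift −1.5 and advance into the bore slowly.

```bash
python3 -m crank '[[[0,0,-0.0015],[0,0,0],0.02],[[0.002,0,0],[0,0,0],0.02],[[0.002,0,0],[0,0,0],0.02],[[0.002,0,0],[0,0,0],0.02],[[0.002,0,0],[0,0,0],0.02],[[0.002,0,0],[0,0,0],0.02],[[0,0,0],[0,0,0],0.02],[[0,0,0],[0,0,0],0.02]]'
python3 - <<'E'
from h import *
tubepos()
E
```

```text
t: 7.15
ee_pos: [541.4, -191.3, 232.6]
orientation: [0.119, 0.956, -0.23]
ft_force: [0.5, 0.4, -0.8]
width: 29.3
TCP in tube frame: x -3.9 y 2.1 z 24.3 force x y z(out) [-0.1, 0.5, -0.9] w 29.3 t 7.15
```

```bash
python3 -m crank '[[[0.002,0,0],[0,0,0],0.02],[[0.002,0,0],[0,0,0],0.02],[[0.002,0,0],[0,0,0],0.02],[[0.002,0,0],[0,0,0],0.02],[[0,0,0],[0,0,0],0.02],[[0,0,0],[0,0,0],0.02],[[0,0,0],[0,0,0],0.02],[[0,0,0],[0,0,0],0.02]]'
python3 - <<'E'
from h import *
tubepos();overlay("o6",2,-34,21)
E
```

```text
t: 7.82
ee_pos: [545.8, -192.4, 226.3]
orientation: [0.119, 0.955, -0.23]
ft_force: [-0.5, 0.1, -0.8]
width: 29.2
TCP in tube frame: x -3.8 y 2.0 z 16.5 force x y z(out) [-0.9, -0.1, -0.4] w 29.2 t 7.82
```

View pics/o6_side.png

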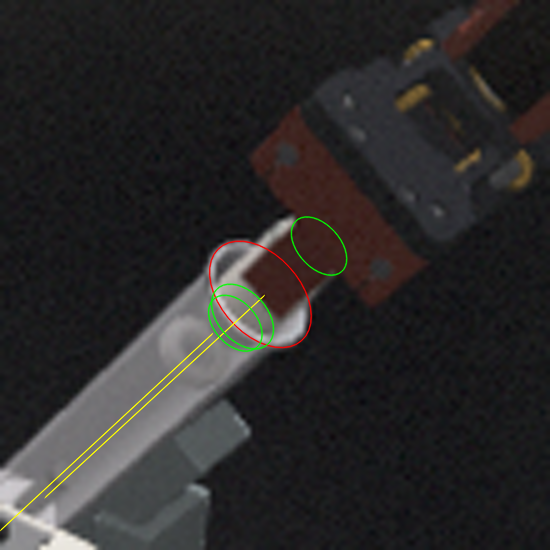

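View pics/o6_wrist.png

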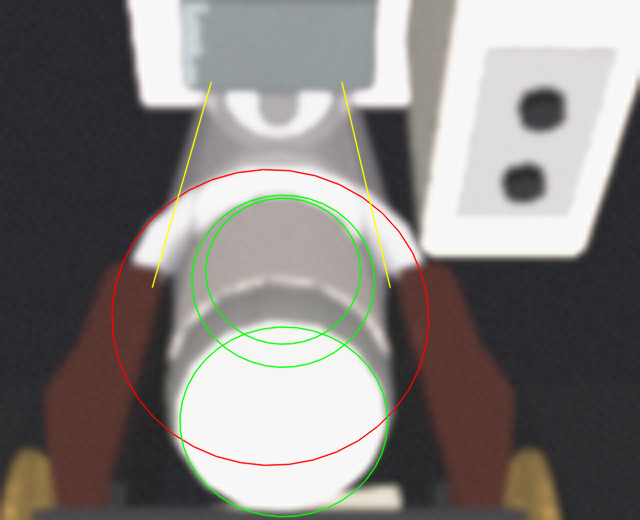

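```bash
python3 -m crank '[[[0.002,0,0],[0,0,0],0.02],[[0.002,0,0],[0,0,0],0.02],[[0.002,0,0],[0,0,0],0.02],[[0.002,0,0],[0,0,0],0.02],[[0.002,0,0],[0,0,0],0.02],[[0,0,0],[0,0,0],0.02],[[0,0,0],[0,0,0],0.02],[[0,0,0],[0,0,0],0.02]]'
python3 - <<'E'
from h import *
tubepos()
E
```

```text
t: 8.63
ee_pos: [551.4, -193.8, 218.0]
orientation: [0.119, 0.955, -0.23]
ft_force: [-0.5, 0.3, -0.4]
width: 29.3
TCP in tube frame: x -3.9 y 2.0 z 6.4 force x y z(out) [-0.7, 0.2, 0.0] w 29.3 t 8.63
```

No contact force. The cartridge is about 28 mm into the bore. Releasing, backing off and looking.

```bash
python3 -m crank '[[[0,0,0],[0,0,0],0.05],[[0,0,0],[0,0,0],0.05],[[0,0,0],[0,0,0],0.05],[[0,0,0],[0,0,0],0.05],[[-0.02,0,0],[0,0,0],0.05],[[-0.02,0,0],[0,0,0],0.05],[[-0.02,0,0],[0,0,0],0.0],[[0,0,0],[0,0,0],0.0]]'
python3 - <<'E'
from h import *
tubepos();overlay("o7",0,-34,21,False)
E
```

```text
t: 9.3
ee_pos: [517.8, -185.4, 270.0]
orientation: [0.118, 0.952, -0.231]
ft_force: [0.0, -0.8, -0.4]
width: 39.8
TCP in tube frame: x -2.4 y 2.0 z 68.8 force x y z(out) [-0.0, -0.7, -0.5] w 39.8 t 9.3
```

View pics/o7_side.png

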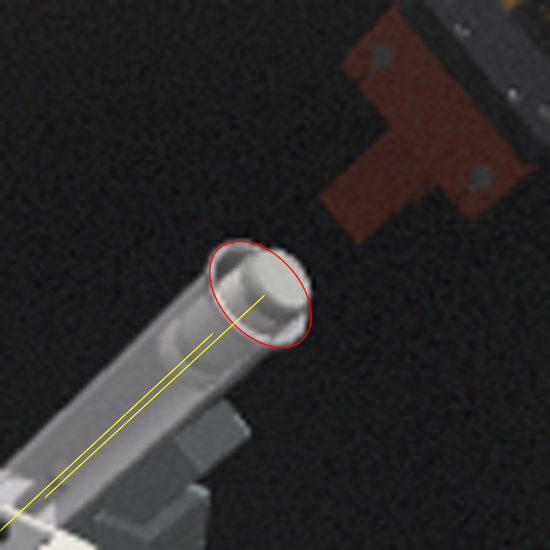

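View pics/o7_wrist.png

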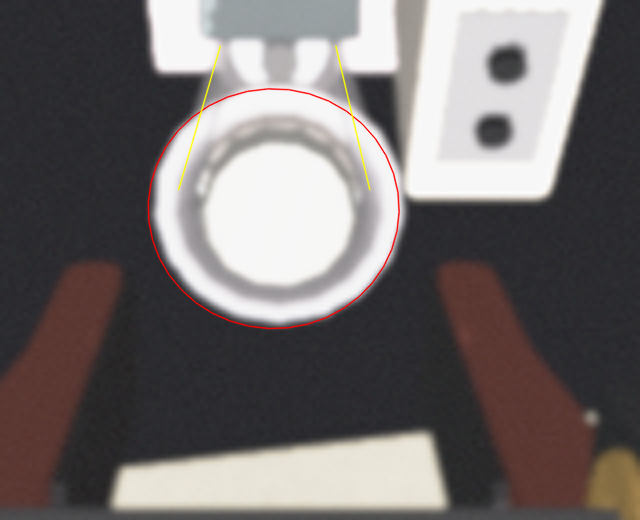

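View pics/o7_top.png

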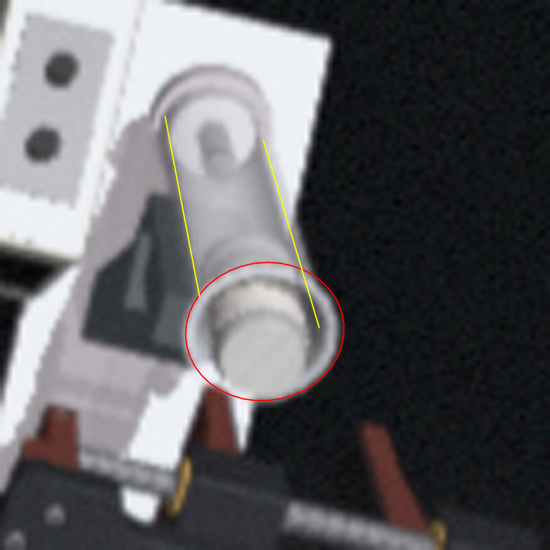

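Cartridge 1 sits in the bore about 10 mm proud. The wrist view puts the mouth ~1.2 mm further +y than I had it, so I'll update that. Then I'll push the cartridge just below the rim with closed fingers.

```bash
sed -i 's/^MOUTH=.*/ZT=-Rt(35)[:,0]; MOUTH=np.array([557.5,-197.5,215.])+1.2*Rt(35)[:,1]-0.6*Rt(35)[:,2]/' h.py
python3 -m crank '[[[0.01,-0.001,0.001],[0,0,0],0.0],[[0.01,0,0.001],[0,0,0],0.0],[[0.01,0,0],[0,0,0],0.0],[[0.01,0,0],[0,0,0],0.0],[[0.008,0,0],[0,0,0],0.0],[[0,0,0],[0,0,0],0.0],[[0,0,0],[0,0,0],0.0],[[0,0,0],[0,0,0],0.0]]'
python3 - <<'E'
from h import *
tubepos();overlay("o8",0,-34,21,False);tubepos()
E
```

```text
t: 10.12
ee_pos: [546.0, -193.4, 228.7]
orientation: [0.119, 0.956, -0.23]
ft_force: [0.2, 0.6, 0.2]
width: 0.5
TCP in tube frame: x -1.5 y -0.1 z 18.2 force x y z(out) [0.1, 0.6, 0.1] w 0.5 t 10.12
TCP in tube frame: x -0.9 y -0.2 z 18.8 force x y z(out) [-0.6, 0.6, 0.0] w 0.2 t 10.27
```

View pics/o8_wrist.png

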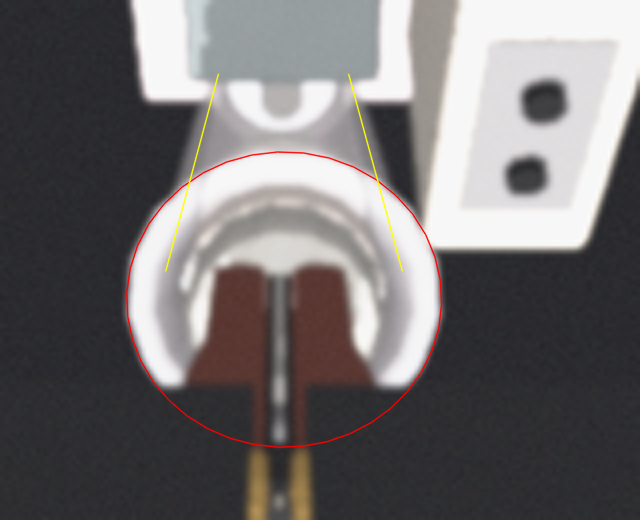

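View pics/o8_side.png

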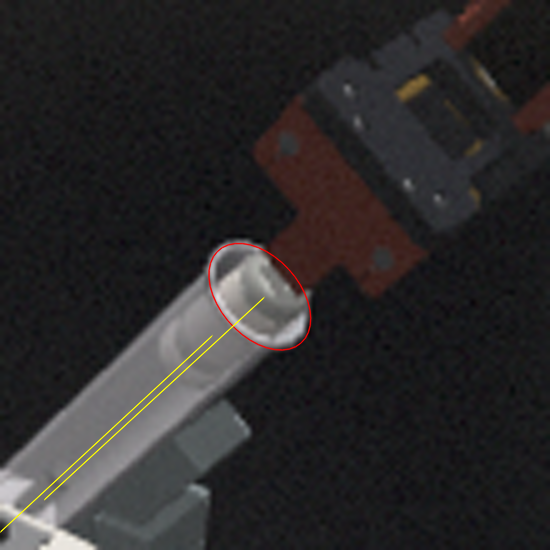

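The red prediction now fits the rim, and the fingertips are centred over the cartridge. Pushing.

```bash
python3 -m crank '[[[0.003,0,0],[0,0,0],0.0],[[0.003,0,0],[0,0,0],0.0],[[0.002,0,0],[0,0,0],0.0],[[0.002,0,0],[0,0,0],0.0],[[0.002,0,0],[0,0,0],0.0],[[0.002,0,0],[0,0,0],0.0],[[0.002,0,0],[0,0,0],0.0],[[0.001,0,0],[0,0,0],0.0]]'
python3 - <<'E'
from h import *
tubepos()
E
```

```text
t: 10.93
ee_pos: [556.5, -196.5, 216.0]
orientation: [0.118, 0.953, -0.231]
ft_force: [-2.2, -0.6, 6.1]
width: 0.4
TCP in tube frame: x 0.2 y -0.4 z 1.6 force x y z(out) [1.9, -1.2, 6.2] w 0.4 t 10.93
```

```bash
python3 -m crank '[[[0.002,0,0],[0,0,0],0.0],[[0.002,0,0],[0,0,0],0.0],[[0.002,0,0],[0,0,0],0.0],[[0,0,0],[0,0,0],0.0],[[-0.03,0,0],[0,0,0],0.02],[[-0.041,0,0],[0,0,0],0.05],[[-0.041,0,0],[0,0,0],0.06],[[0,0,0],[0,0,0],0.07]]'
python3 - <<'E'
from h import *
tubepos();overlay("o9",0,-34,21,False)
go(C[1]+[0,0,150],0); go(C[1]+[0,0,150],35)
E
```

```text
t: 11.6
ee_pos: [496.2, -181.1, 308.5]
orientation: [0.116, 0.946, -0.232]
ft_force: [1.5, -0.4, 0.4]
width: 23.6
TCP in tube frame: x 2.3 y -0.3 z 113.0 force x y z(out) [1.5, 0.0, -0.6] w 23.6 t 11.6
t 11.75 ee [ 496.8 -180.9  302.3] F [-0.1 -0.2 -0.2] w 35.8 q [-0.43 -0.04  2.16  0.25  0.43 -1.95]
rot(tool) [-0.0011  0.6119  0.0014]  then shift mm(goal frame) [ 87.3 395.1 -19. ]  shift(now frame) [ 59.8 395.2 -65.9]
t 11.75 ee [ 496.8 -180.9  302.3] F [-0.1 -0.2 -0.2] w 35.8 q [-0.43 -0.04  2.16  0.25  0.43 -1.95]
rot(tool) [-0.0006  0.001   0.0017]  then shift mm(goal frame) [ 60.6 395.1 -65.6]  shift(now frame) [ 59.8 395.2 -65.9]
```

View pics/o9_wrist.png

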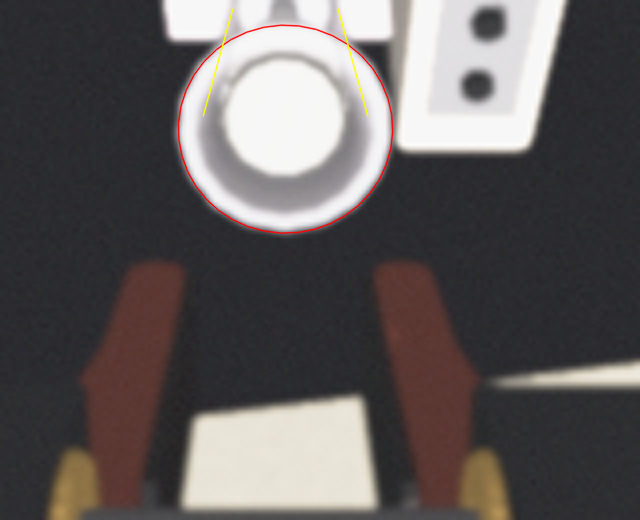

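View pics/o9_side.png

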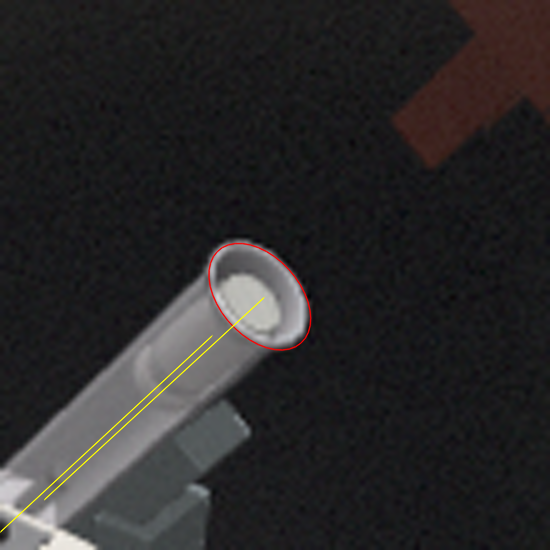

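Cartridge 1 is now just below the rim. Going back for the middle cartridge.

```bash
sed -i 's/np.array(\[575.3,206.8,65.\])/np.array([577.0,209.6,65.])/' h.py
python3 -m crank '[[[0,0.035,0],[0,0.1222,0],0.07],[[0,0.035,0],[0,0.1222,0],0.07],[[0,0.035,0],[0,0.1222,0],0.07],[[0,0.035,0],[0,0.1222,0],0.07],[[0,0.035,0],[0,0.1222,0],0.07],[[0,0.04,0],[0,0,0],0.07],[[0,0.04,0],[0,0,0],0.07],[[0,0.04,0],[0,0,0],0.07]]'
python3 - <<'E'
from h import *
go(C[1]+[0,0,60],0)
E
```

```text
t: 12.42
ee_pos: [567.1, 99.4, 299.1]
orientation: [0.191, 1.533, -0.19]
ft_force: [-0.1, -0.1, -0.0]
width: 70.5
t 12.42 ee [567.1  99.4 299.1] F [-0.1 -0.1 -0. ] w 70.5 q [ 0.16  0.26  1.69 -0.01  1.17 -1.17]
rot(tool) [ 0.004   0.0293 -0.004 ]  then shift mm(goal frame) [174.1 109.3 -17.4]  shift(now frame) [174.  108.7 -22.1]
```

```bash
python3 -m crank '[[[0.01,0.03,-0.004],[0,0.0,0],0.07],[[0.03,0.03,-0.004],[0,0,0],0.07],[[0.03,0.025,-0.003],[0,0,0],0.07],[[0.03,0.015,0],[0,0,0],0.07],[[0.035,0,0],[0,0,0],0.07],[[0.03,0,0],[0,0,0],0.07],[[0,0,0],[0,0,0],0.07],[[0,0,0],[0,0,0],0.07]]'
python3 - <<'E'
from h import *
go(C[1]+[0,0,60],0)
o=ctrl.get_obs();d=cam("wrist");X=np.array([1.,0,0]);Y=np.array([0,1.,0])
x0,y0,s=230,130,4
big=cv2.resize(d["img"][y0:y0+150,x0:x0+200],None,fx=s,fy=s)
c=C[1]
draw(big,(wproj(d,o,circ(c,X,Y,13))+.5-[x0,y0])*s,(0,0,255));draw(big,(wproj(d,o,circ(c-[0,0,40],X,Y,15))+.5-[x0,y0])*s,(0,200,0))
cv2.imwrite("pics/w10.png",big)
E
```

```text
t: 13.08
ee_pos: [583.8, 195.3, 134.8]
orientation: [0.189, 1.534, -0.192]
ft_force: [0.7, -0.4, 0.9]
width: 70.2
t 13.08 ee [583.8 195.3 134.8] F [ 0.7 -0.4  0.9] w 70.2 q [ 0.31  0.51  1.73 -0.02  0.88 -1.01]
rot(tool) [ 0.0039  0.0279 -0.0018]  then shift mm(goal frame) [  9.8  12.2 -10.1]  shift(now frame) [  9.6  12.3 -10.3]
```

View pics/w10.png

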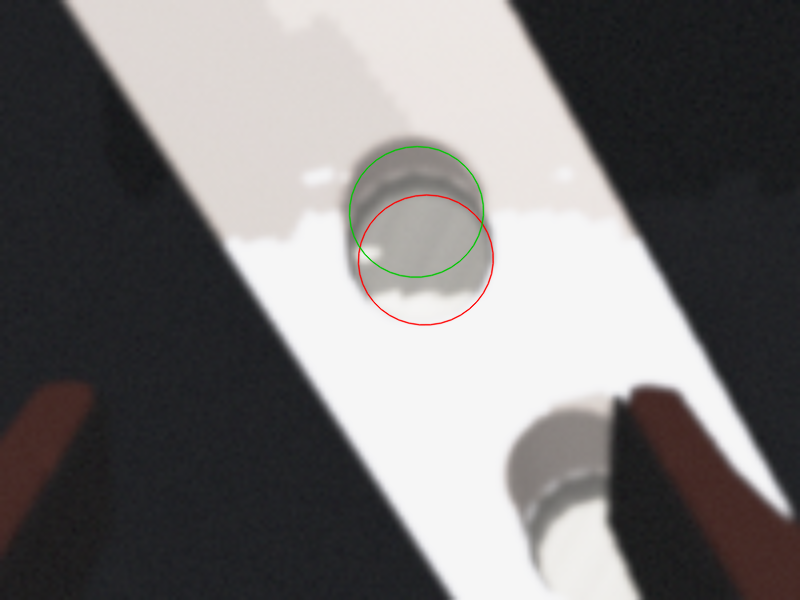

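```bash
python3 -m crank '[[[0,0.006,-0.005],[0.004,0.028,-0.002],0.07],[[0,0.006,-0.0055],[0,0,0],0.07],[[0.01,0,0],[0,0,0],0.07],[[0.01,0,0],[0,0,0],0.07],[[0.01,0,0],[0,0,0],0.07],[[0,0,0],[0,0,0],0.07],[[0,0,0],[0,0,0],0.07],[[0,0,0],[0,0,0],0.07]]'
python3 - <<'E'
from h import *
go(C[1]+[0,0,-20],0)
o=ctrl.get_obs();d=cam("wrist");X=np.array([1.,0,0]);Y=np.array([0,1.,0])
x0,y0,s=230,130,4
big=cv2.resize(d["img"][y0:y0+150,x0:x0+200],None,fx=s,fy=s)
c=C[1]
draw(big,(wproj(d,o,circ(c,X,Y,13))+.5-[x0,y0])*s,(0,0,255));draw(big,(wproj(d,o,circ(c-[0,0,40],X,Y,15))+.5-[x0,y0])*s,(0,200,0))
cv2.imwrite("pics/w11.png",big)
E
```

```text
t: 13.8
ee_pos: [578.5, 209.6, 108.3]
orientation: [0.197, 1.556, -0.193]
ft_force: [1.0, 0.0, 0.4]
width: 69.9
t 13.8 ee [578.5 209.6 108.3] F [1.  0.  0.4] w 69.9 q [ 0.33  0.55  1.73 -0.    0.86 -0.99]
rot(tool) [-0.0006  0.0061 -0.0031]  then shift mm(goal frame) [63.3 -0.3 -1.5]  shift(now frame) [63.3 -0.5 -1.9]
```

View pics/w11.png

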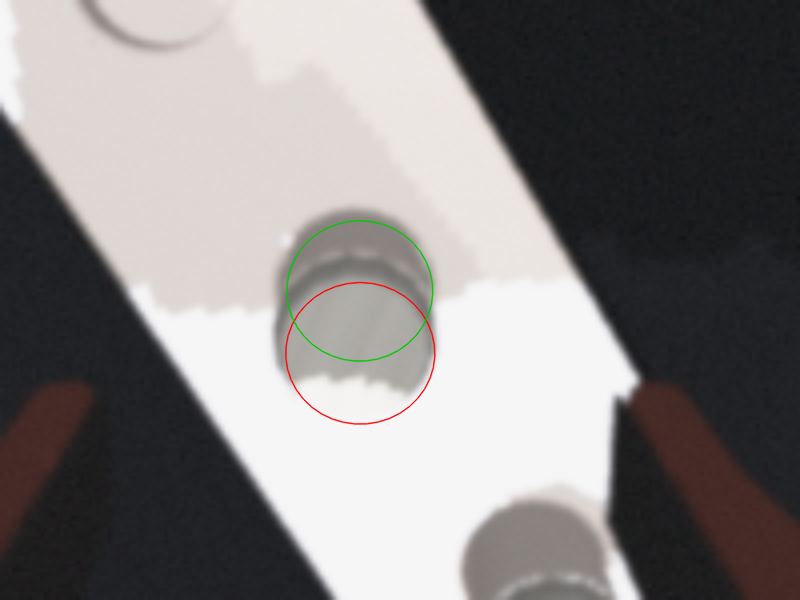

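```bash
python3 -m crank '[[[0.01,-0.001,-0.003],[0,0.006,-0.003],0.07],[[0.015,0,0],[0,0,0],0.07],[[0.015,0,0],[0,0,0],0.07],[[0.015,0,0],[0,0,0],0.07],[[0.008,0,0],[0,0,0],0.07],[[0,0,0],[0,0,0],0.07],[[0,0,0],[0,0,0],0.02],[[0,0,0],[0,0,0],0.02]]'
python3 -m crank '[[[0,0,0],[0,0,0],0.02],[[0,0,0],[0,0,0],0.02],[[0,0,0],[0,0,0],0.02],[[0,0,0],[0,0,0],0.02],[[0,0,0],[0,0,0],0.02],[[0,0,0],[0,0,0],0.02],[[-0.01,0,0],[0,0,0],0.02],[[-0.01,0,0],[0,0,0],0.02]]'
python3 - <<'E'
from h import *
go(C[1]+[0,0,-20],0)
E
```

```text
t: 14.52
ee_pos: [575.9, 209.7, 46.0]
orientation: [0.195, 1.561, -0.194]
ft_force: [-0.1, -0.8, 0.1]
width: 60.0
t: 15.18
ee_pos: [575.0, 209.4, 65.6]
orientation: [0.195, 1.563, -0.195]
ft_force: [-0.6, 1.1, -1.0]
width: 28.9
t 15.18 ee [575.  209.4  65.6] F [-0.6  1.1 -1. ] w 28.9 q [ 0.33  0.61  1.74  0.    0.79 -0.99]
rot(tool) [-0.0005 -0.001   0.0005]  then shift mm(goal frame) [20.6  0.7  1.9]  shift(now frame) [20.6  0.7  1.9]
```

```bash
python3 -m crank '[[[-0.03,0,0],[0,0,0],0.02],[[-0.035,0,0],[0,0,0],0.02],[[-0.035,0,0],[0,0,0],0.02],[[-0.035,0,0],[0,0,0],0.02],[[-0.035,-0.01,0],[0,0,0],0.02],[[-0.03,-0.02,0],[0,0,0],0.02],[[-0.01,-0.03,0],[0,-0.1222,0],0.02],[[0,-0.035,0],[0,-0.1222,0],0.02]]'
python3 -m crank '[[[0,-0.035,0],[0,-0.1222,0],0.02],[[0,-0.035,0],[0,-0.1222,0],0.02],[[0,-0.035,0],[0,-0.1222,0],0.02],[[0,-0.035,0],[0,0,0],0.02],[[0,-0.035,0],[0,0,0],0.02],[[0,-0.035,0],[0,0,0],0.02],[[0,-0.02,0],[0,0,0],0.02],[[0,0,0],[0,0,0],0.02]]'
python3 - <<'E'
from h import *
go(MOUTH+ZT*65,35)
E
```

```text
t: 15.85
ee_pos: [555.6, 117.5, 281.0]
orientation: [0.167, 1.305, -0.208]
ft_force: [0.2, -1.3, -2.1]
width: 29.1
t: 16.52
ee_pos: [497.3, -96.6, 275.9]
orientation: [0.121, 0.955, -0.231]
ft_force: [-0.1, -0.8, -1.7]
width: 29.0
t 16.52 ee [497.3 -96.6 275.9] F [-0.1 -0.8 -1.7] w 29.0 q [-0.2  -0.03  2.23 -0.09  0.34 -1.44]
rot(tool) [-0.0029 -0.0008  0.0018]  then shift mm(goal frame) [ 32.6 -81.8  32.6]  shift(now frame) [ 32.7 -81.7  32.8]
```

```bash
python3 -m crank '[[[0,-0.02,0.007],[-0.003,0,0.002],0.02],[[0,-0.02,0.008],[0,0,0],0.02],[[0,-0.02,0.008],[0,0,0],0.02],[[0.01,-0.02,0.008],[0,0,0],0.02],[[0.01,-0.0015,0.0],[0,0,0],0.02],[[0.01,0,0],[0,0,0],0.02],[[0,0,0],[0,0,0],0.02],[[0,0,0],[0,0,0],0.02]]'
python3 - <<'E'
from h import *
go(MOUTH+ZT*65,35);tubepos()
overlay("o12",0,-36,19);tubepos()
E
```

```text
t: 17.18
ee_pos: [519.4, -181.8, 266.7]
orientation: [0.118, 0.96, -0.223]
ft_force: [-0.5, -0.5, -1.1]
width: 28.9
t 17.18 ee [ 519.4 -181.8  266.7] F [-0.5 -0.5 -1.1] w 28.9 q [-0.41  0.06  2.16  0.3   0.34 -1.99]
rot(tool) [ 0.0033 -0.0047 -0.0038]  then shift mm(goal frame) [ 0.7 -4.7  3.1]  shift(now frame) [ 0.7 -4.7  3.1]
TCP in tube frame: x -3.1 y 4.7 z 65.7 force x y z(out) [-0.9, -0.6, -0.7] w 28.9 t 17.18
TCP in tube frame: x -1.9 y 4.4 z 66.5 force x y z(out) [0.5, 0.9, -0.2] w 29.1 t 17.33
```

View pics/o12_side.png

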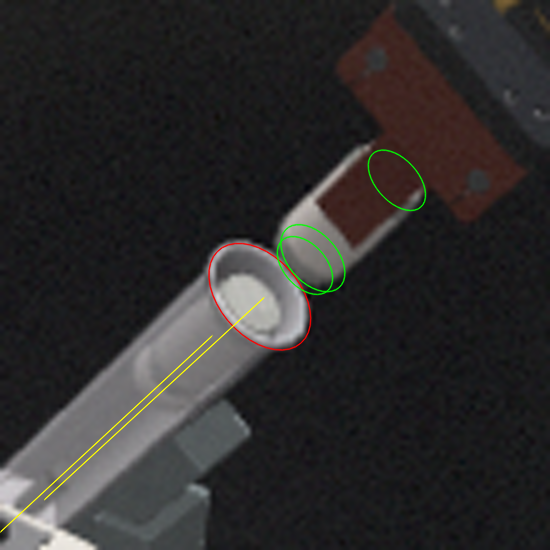

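View pics/o12_wrist.png

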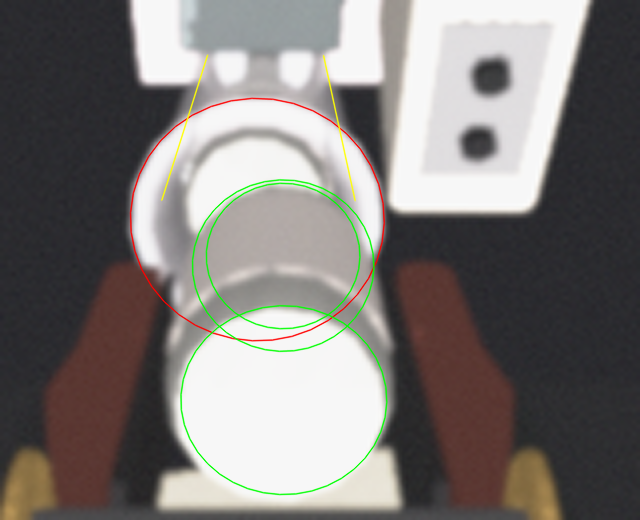

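The wrist view shows the rim prediction fitting. The tool needs −4.5 in y, while x is right because the cartridge sits ~+1 mm in tool z. Correcting and inserting.

```bash
python3 -m crank '[[[0,-0.0045,0],[0.003,-0.004,-0.003],0.02],[[0,0,0],[0,0,0],0.02],[[0.006,0,0],[0,0,0],0.02],[[0.006,0,0],[0,0,0],0.02],[[0.006,0,0],[0,0,0],0.02],[[0.006,0,0],[0,0,0],0.02],[[0.004,0,0],[0,0,0],0.02],[[0,0,0],[0,0,0],0.02]]'
python3 - <<'E'
from h import *
tubepos();overlay("o13",0.8,-36,19);tubepos()
E
```

```text
t: 18.0
ee_pos: [534.6, -191.6, 243.9]
orientation: [0.119, 0.954, -0.229]
ft_force: [0.2, 0.6, 0.1]
width: 29.1
TCP in tube frame: x -2.1 y -1.1 z 37.3 force x y z(out) [0.1, 0.7, 0.1] w 29.1 t 18.0
TCP in tube frame: x -1.6 y -1.1 z 38.2 force x y z(out) [-0.7, 0.1, -0.7] w 29.1 t 18.15
```

View pics/o13_side.png

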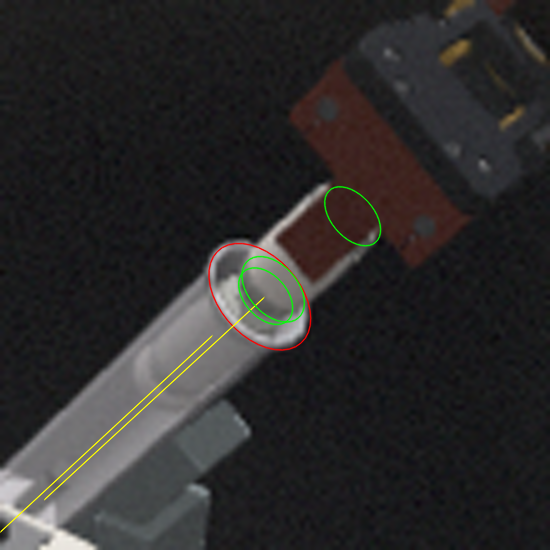

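View pics/o13_wrist.png

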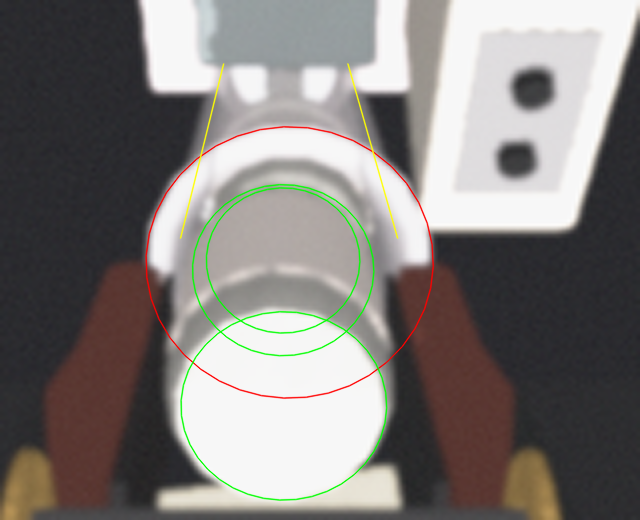

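```bash
python3 -m crank '[[[0.002,0.001,-0.0005],[0,0,0],0.02],[[0.002,0,0],[0,0,0],0.02],[[0.002,0,0],[0,0,0],0.02],[[0.002,0,0],[0,0,0],0.02],[[0.002,0,0],[0,0,0],0.02],[[0.002,0,0],[0,0,0],0.02],[[0.002,0,0],[0,0,0],0.02],[[0,0,0],[0,0,0],0.02]]'
python3 - <<'E'
from h import *
tubepos()
E
```

```text
t: 18.82
ee_pos: [542.5, -192.7, 233.5]
orientation: [0.119, 0.952, -0.229]
ft_force: [-1.2, 0.4, 2.0]
width: 29.1
TCP in tube frame: x -1.7 y -0.2 z 24.1 force x y z(out) [0.1, 0.0, 2.4] w 29.1 t 18.82
```

```bash
python3 -m crank '[[[0.002,0,0],[0,0,0],0.02],[[0.002,0,0],[0,0,0],0.02],[[0.002,0,0],[0,0,0],0.02],[[0.002,0,0],[0,0,0],0.02],[[0.002,0,0],[0,0,0],0.02],[[0.001,0,0],[0,0,0],0.02],[[0.001,0,0],[0,0,0],0.02],[[0,0,0],[0,0,0],0.02]]'
python3 - <<'E'
from h import *
tubepos()
overlay("o14",0.8,-36,19)
E
```

```text
t: 19.48
ee_pos: [548.9, -194.3, 223.4]
orientation: [0.119, 0.953, -0.229]
ft_force: [-0.8, -0.2, 2.9]
width: 28.7
TCP in tube frame: x -2.0 y -0.2 z 12.1 force x y z(out) [1.1, -0.4, 2.8] w 28.7 t 19.48
```

View pics/o14_side.png

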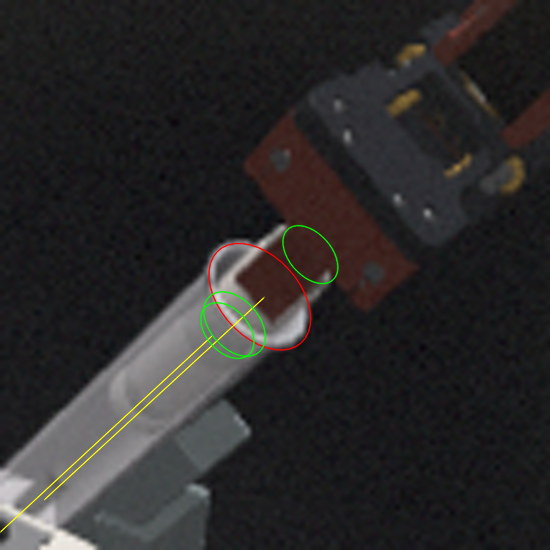

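View pics/o14_wrist.png

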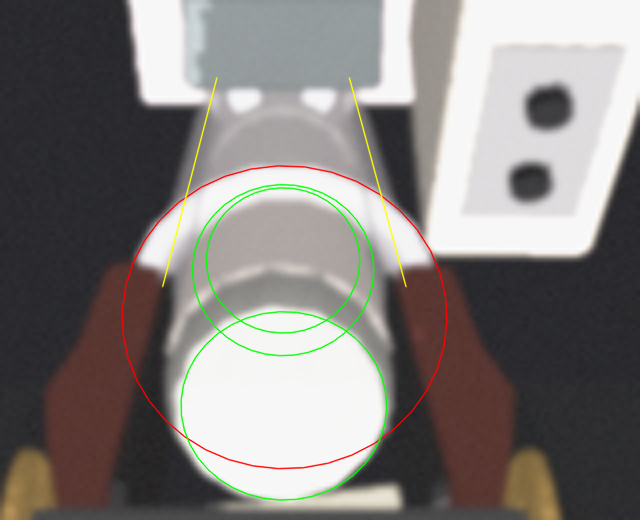

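Cartridge 2 is in the bore and pushing cartridge 1 and the follower. I'll push 8 mm more, release and close the fingers.

```bash
python3 -m crank '[[[0.002,0,0],[0,0,0],0.02],[[0.002,0,0],[0,0,0],0.02],[[0.002,0,0],[0,0,0],0.02],[[0.001,0,0],[0,0,0],0.02],[[0.001,0,0],[0,0,0],0.02],[[0,0,0],[0,0,0],0.02],[[0,0,0],[0,0,0],0.05],[[0,0,0],[0,0,0],0.05]]'
python3 - <<'E'
from h import *
tubepos()
E
python3 -m crank '[[[0,0,0],[0,0,0],0.05],[[0,0,0],[0,0,0],0.05],[[-0.015,0,0],[0,0,0],0.05],[[-0.02,0,0.0005],[0,0,0],0.05],[[-0.01,0,0.0005],[0,0,0],0.02],[[0,0,0],[0,0,0],0.0],[[0,0,0],[0,0,0],0.0],[[0,0,0],[0,0,0],0.0]]'
python3 - <<'E'
from h import *
tubepos();overlay("o15",0,-34,21,False);tubepos()
E
```

```text
t: 20.3
ee_pos: [552.9, -195.1, 216.5]
orientation: [0.119, 0.954, -0.229]
ft_force: [-0.8, -0.6, -0.4]
width: 39.3
TCP in tube frame: x -2.7 y -0.0 z 4.1 force x y z(out) [-0.7, -0.8, -0.0] w 39.3 t 20.3
t: 20.97
ee_pos: [529.2, -189.3, 254.2]
orientation: [0.119, 0.952, -0.229]
ft_force: [-0.9, -0.4, 0.1]
width: 27.1
TCP in tube frame: x -1.1 y -0.1 z 49.0 force x y z(out) [-0.5, -0.6, 0.5] w 27.1 t 20.97
TCP in tube frame: x -1.5 y -0.1 z 48.7 force x y z(out) [0.6, -0.6, -0.1] w 14.5 t 21.12
```

View pics/o15_side.png

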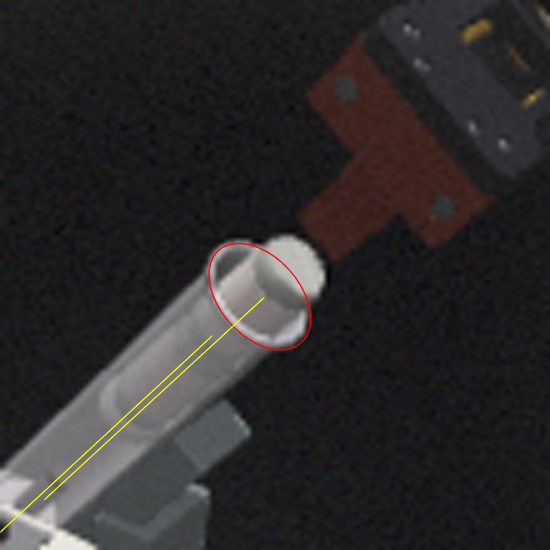

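View pics/o15_wrist.png

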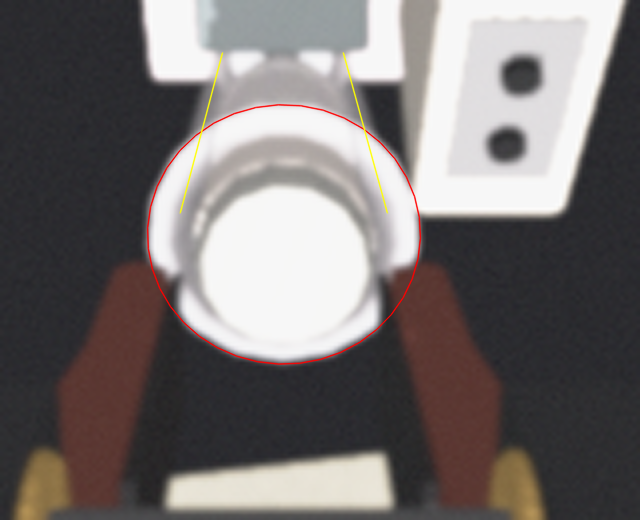

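Cartridge 2 stands ~22 mm proud, in line with the bore. Pushing it down with closed fingers.

```bash
python3 -m crank '[[[0,0,0.001],[0,0,0],0.0],[[0.005,0,0],[0,0,0],0.0],[[0.005,0,0],[0,0,0],0.0],[[0.005,0,0],[0,0,0],0.0],[[0.004,0,0],[0,0,0],0.0],[[0.003,0,0],[0,0,0],0.0],[[0.003,0,0],[0,0,0],0.0],[[0.003,0,0],[0,0,0],0.0]]'
python3 - <<'E'
from h import *
tubepos()
E
python3 -m crank '[[[0.003,0,0],[0,0,0],0.0],[[0.003,0,0],[0,0,0],0.0],[[0.003,0,0],[0,0,0],0.0],[[0.003,0,0],[0,0,0],0.0],[[0.003,0,0],[0,0,0],0.0],[[0.002,0,0],[0,0,0],0.0],[[0.001,0,0],[0,0,0],0.0],[[0,0,0],[0,0,0],0.0]]'
python3 - <<'E'
from h import *
tubepos()
E
```

```text
t: 21.78
ee_pos: [545.8, -193.6, 232.1]
orientation: [0.119, 0.952, -0.229]
ft_force: [-2.3, 0.8, 3.5]
width: 0.4
TCP in tube frame: x 0.3 y -0.2 z 21.1 force x y z(out) [0.1, 0.2, 4.2] w 0.4 t 21.78
t: 22.45
ee_pos: [555.9, -196.1, 217.4]
orientation: [0.119, 0.952, -0.229]
ft_force: [0.1, -0.3, 2.6]
width: 0.5
TCP in tube frame: x 0.4 y -0.2 z 3.1 force x y z(out) [1.6, -0.3, 2.0] w 0.5 t 22.45
```

```bash
python3 -m crank '[[[0.002,0,0],[0,0,0],0.0],[[0.002,0,0],[0,0,0],0.0],[[0.002,0,0],[0,0,0],0.0],[[0.001,0,0],[0,0,0],0.0],[[0,0,0],[0,0,0],0.0],[[0,0,0],[0,0,0],0.0],[[-0.03,0,0],[0,0,0],0.02],[[-0.04,0,0],[0,0,0],0.05]]'
python3 -m crank '[[[-0.03,0.02,0],[0,0,0],0.07],[[0,0.035,0],[0,0.1222,0],0.07],[[0,0.035,0],[0,0.1222,0],0.07],[[0,0.035,0],[0,0.1222,0],0.07],[[0,0.035,0],[0,0.1222,0],0.07],[[0,0.035,0],[0,0.1222,0],0.07],[[0,0.04,0],[0,0,0],0.07],[[0,0.04,0],[0,0,0],0.07]]'
python3 - <<'E'
from h import *
go(C[2]+[0,0,60],0)
d=cam("side");crop(d["img"],300,60,440,200,4,"pics/s16.png")
E
```

```text
t: 23.12
ee_pos: [518.8, -186.4, 265.6]
orientation: [0.121, 0.961, -0.228]
ft_force: [0.5, -0.3, 0.6]
width: 10.3
t: 23.78
ee_pos: [569.9, 79.1, 292.9]
orientation: [0.192, 1.535, -0.191]
ft_force: [0.5, 0.0, -0.1]
width: 63.7
t 23.78 ee [569.9  79.1 292.9] F [ 0.5  0.  -0.1] w 63.7 q [ 0.12  0.26  1.69 -0.01  1.16 -1.2 ]
rot(tool) [ 0.0025  0.0268 -0.0039]  then shift mm(goal frame) [167.9 167.1  39. ]  shift(now frame) [169.6 166.4  34.9]
```

View pics/s16.png

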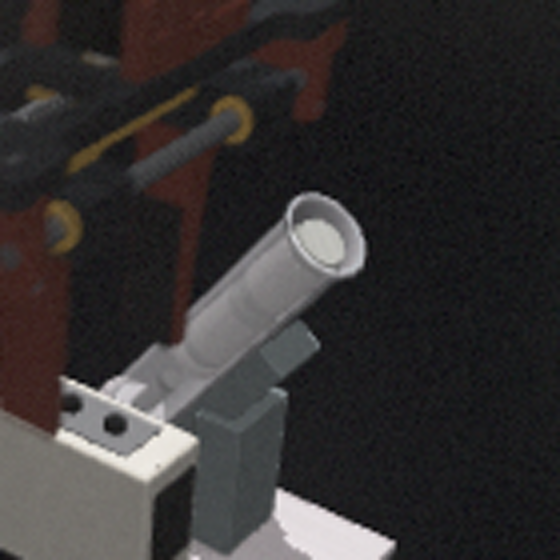

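Cartridge 2 is just under the rim. Now the far cartridge.

```bash
python3 -m crank '[[[0,0.035,0.008],[0.002,0.024,-0.004],0.07],[[0,0.035,0.008],[0,0,0],0.07],[[0,0.035,0.008],[0,0,0],0.07],[[0.015,0.03,0.008],[0,0,0],0.07],[[0.03,0.02,0.005],[0,0,0],0.07],[[0.035,0,0],[0,0,0],0.07],[[0.035,0,0],[0,0,0],0.07],[[0.03,0,0],[0,0,0],0.07]]'
python3 -m crank '[[[0.015,0,0],[0,0,0],0.07],[[0,0,0],[0,0,0],0.07],[[0,0,0],[0,0,0],0.07],[[0,0,0],[0,0,0],0.07],[[0,0,0],[0,0,0],0.07],[[0,0,0],[0,0,0],0.07],[[0,0,0],[0,0,0],0.07],[[0,0,0],[0,0,0],0.07]]'
python3 - <<'E'
from h import *
C2=C[2]
go(C2+[0,0,-20],0)
o=ctrl.get_obs();d=cam("wrist");X=np.array([1.,0,0]);Y=np.array([0,1.,0])
x0,y0,s=230,130,4
big=cv2.resize(d["img"][y0:y0+150,x0:x0+200],None,fx=s,fy=s)
c=C2
draw(big,(wproj(d,o,circ(c,X,Y,13))+.5-[x0,y0])*s,(0,0,255));draw(big,(wproj(d,o,circ(c-[0,0,40],X,Y,15))+.5-[x0,y0])*s,(0,200,0))
cv2.imwrite("pics/w17.png",big)
E
```

```text
t: 24.5
ee_pos: [641.9, 218.6, 146.3]
orientation: [0.192, 1.56, -0.194]
ft_force: [-0.3, 0.5, 0.4]
width: 70.1
t: 25.17
ee_pos: [644.0, 218.8, 135.7]
orientation: [0.194, 1.555, -0.193]
ft_force: [0.8, -0.3, -1.1]
width: 70.1
t 25.17 ee [644.  218.8 135.7] F [ 0.8 -0.3 -1.1] w 70.1 q [ 0.31  0.6   1.56 -0.    0.98 -1.01]
rot(tool) [ 0.0013  0.0066 -0.0016]  then shift mm(goal frame) [90.7 13.5  1.4]  shift(now frame) [90.7 13.3  0.9]
```

View pics/w17.png

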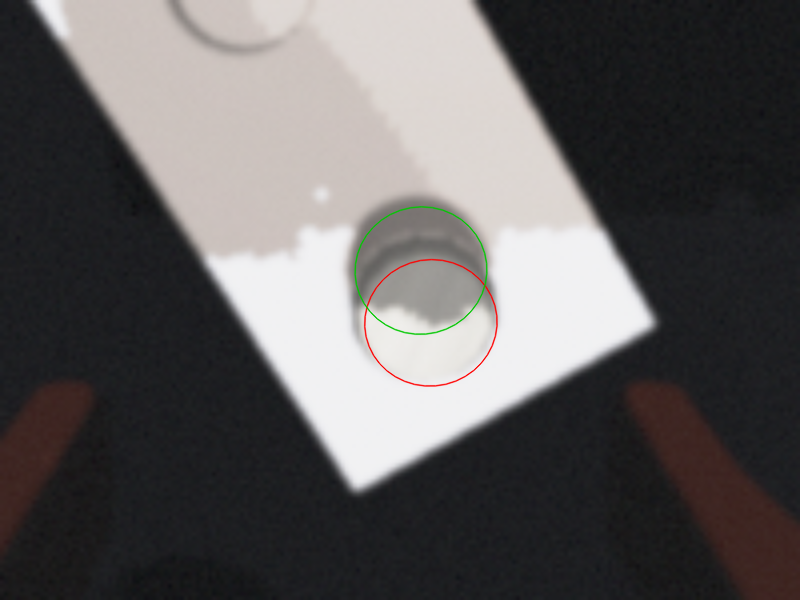

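```bash
python3 -m crank '[[[0,0.006,0],[0.001,0.006,-0.001],0.07],[[0.015,0.007,0],[0,0,0],0.07],[[0.02,0,0],[0,0,0],0.07],[[0.02,0,0],[0,0,0],0.07],[[0.02,0,0],[0,0,0],0.07],[[0.014,0,0],[0,0,0],0.07],[[0,0,0],[0,0,0],0.07],[[0,0,0],[0,0,0],0.02]]'
python3 -m crank '[[[0,0,0],[0,0,0],0.02],[[0,0,0],[0,0,0],0.02],[[0,0,0],[0,0,0],0.02],[[0,0,0],[0,0,0],0.02],[[0,0,0],[0,0,0],0.02],[[0,0,0],[0,0,0],0.02],[[0,0,0],[0,0,0],0.02],[[-0.01,0,0],[0,0,0],0.02]]'
python3 - <<'E'
from h import *
go(C[2]+[0,0,-20],0)
E
```

```text
t: 25.88
ee_pos: [646.1, 231.4, 44.4]
orientation: [0.193, 1.565, -0.195]
ft_force: [0.6, -0.1, 0.4]
width: 66.6
t: 26.55
ee_pos: [645.8, 231.0, 54.4]
orientation: [0.194, 1.565, -0.195]
ft_force: [1.3, -0.4, -2.2]
width: 29.4
t 26.55 ee [645.8 231.   54.4] F [ 1.3 -0.4 -2.2] w 29.4 q [ 0.33  0.71  1.56  0.    0.87 -1.  ]
rot(tool) [ 0.0002 -0.0026  0.0014]  then shift mm(goal frame) [9.4 1.3 2.7]  shift(now frame) [9.4 1.3 2.7]
```

```bash
python3 -m crank '[[[-0.03,0,0],[0,0,0],0.02],[[-0.035,0,0],[0,0,0],0.02],[[-0.035,0,0],[0,0,0],0.02],[[-0.035,0,0],[0,0,0],0.02],[[-0.035,-0.01,-0.01],[0,0,0],0.02],[[-0.035,-0.02,-0.02],[0,0,0],0.02],[[-0.015,-0.035,-0.02],[0,0,0],0.02],[[0,-0.035,-0.02],[0,-0.05,0],0.02]]'
python3 -m crank '[[[0,-0.035,0],[0,-0.112,0],0.02],[[0,-0.035,0],[0,-0.112,0],0.02],[[0,-0.035,0],[0,-0.112,0],0.02],[[0,-0.035,0],[0,-0.112,0],0.02],[[0,-0.035,0],[0,-0.113,0],0.02],[[0,-0.035,0],[0,0,0],0.02],[[0,-0.03,0],[0,0,0],0.02],[[0,0,0],[0,0,0],0.02]]'
python3 - <<'E'
from h import *
go(MOUTH+ZT*65,35)
E
```

```text
t: 27.22
ee_pos: [559.6, 153.6, 277.5]
orientation: [0.19, 1.505, -0.195]
ft_force: [1.2, -0.4, -0.3]
width: 29.0
t: 27.88
ee_pos: [498.0, -75.3, 272.6]
orientation: [0.118, 0.957, -0.231]
ft_force: [0.5, -0.2, -0.4]
width: 29.0
t 27.88 ee [498.  -75.3 272.6] F [ 0.5 -0.2 -0.4] w 29.0 q [-0.13 -0.03  2.23 -0.21  0.34 -1.28]
rot(tool) [-0.0003 -0.002   0.0024]  then shift mm(goal frame) [  32.5 -102.7   38.1]  shift(now frame) [  32.7 -102.6   38.2]
```

```bash
python3 -m crank '[[[0,-0.025,0.009],[0,0,0.002],0.02],[[0,-0.025,0.009],[0,0,0],0.02],[[0,-0.025,0.009],[0,0,0],0.02],[[0.01,-0.025,0.009],[0,0,0],0.02],[[0.01,-0.005,0.0],[0,0,0],0.02],[[0.01,0,0],[0,0,0],0.02],[[0,0,0],[0,0,0],0.02],[[0,0,0],[0,0,0],0.02]]'
python3 - <<'E'
from h import *
go(MOUTH+ZT*65,35);tubepos()
overlay("o18",0,-36,19);tubepos()
E
```

```text
t: 28.55
ee_pos: [519.4, -181.9, 266.9]
orientation: [0.12, 0.959, -0.225]
ft_force: [0.0, 1.3, -1.7]
width: 29.2
t 28.55 ee [ 519.4 -181.9  266.9] F [ 0.   1.3 -1.7] w 29.2 q [-0.41  0.06  2.16  0.29  0.34 -1.99]
rot(tool) [ 0.0006 -0.0045 -0.0032]  then shift mm(goal frame) [ 0.9 -4.5  3. ]  shift(now frame) [ 0.9 -4.5  3. ]
TCP in tube frame: x -3.0 y 4.5 z 65.9 force x y z(out) [-1.2, 1.3, -1.2] w 29.2 t 28.55
TCP in tube frame: x -2.2 y 4.6 z 66.6 force x y z(out) [-0.8, 0.0, 0.3] w 29.2 t 28.7
```

View pics/o18_wrist.png

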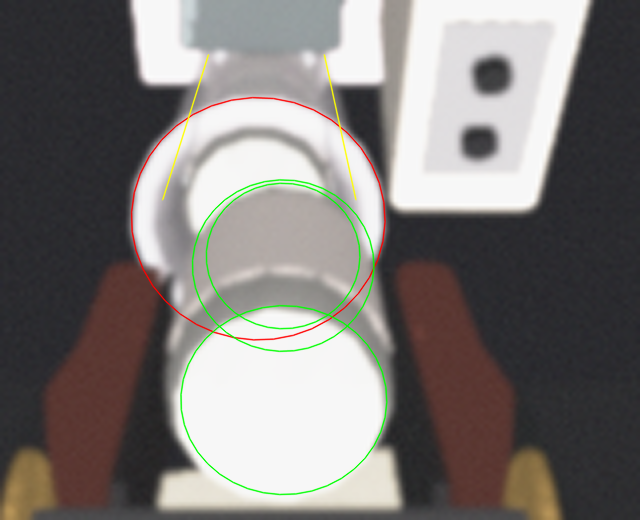

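View pics/o18_side.png

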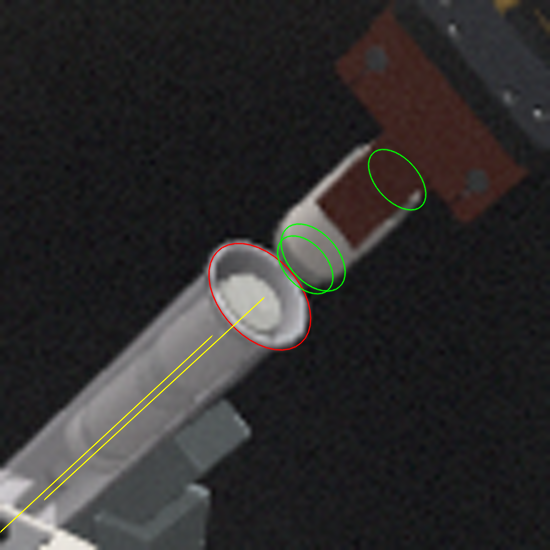

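Same geometry as before. Applying the same correction and inserting.

```bash
python3 -m crank '[[[0,-0.004,-0.0003],[0.0,-0.004,-0.003],0.02],[[0,0,0],[0,0,0],0.02],[[0.006,0,0],[0,0,0],0.02],[[0.006,0,0],[0,0,0],0.02],[[0.006,0,0],[0,0,0],0.02],[[0.006,0,0],[0,0,0],0.02],[[0.004,0,0],[0,0,0],0.02],[[0,0,0],[0,0,0],0.02]]'
python3 - <<'E'
from h import *
tubepos();overlay("o19",0.8,-36,19);tubepos()
E
```

```text
t: 29.37
ee_pos: [534.2, -190.8, 243.5]
orientation: [0.118, 0.955, -0.229]
ft_force: [1.4, -0.0, -1.7]
width: 29.1
TCP in tube frame: x -2.9 y -0.4 z 37.2 force x y z(out) [0.1, 0.3, -2.2] w 29.1 t 29.37
TCP in tube frame: x -2.4 y -0.5 z 38.2 force x y z(out) [-0.4, 0.8, -0.1] w 29.1 t 29.52
```

View pics/o19_wrist.png

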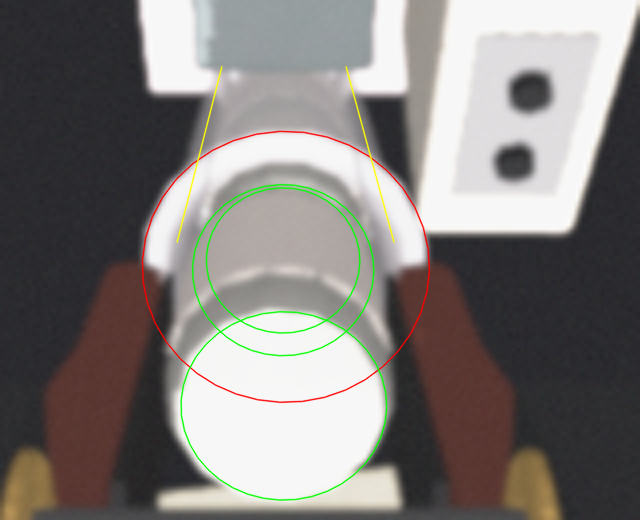

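View pics/o19_side.png

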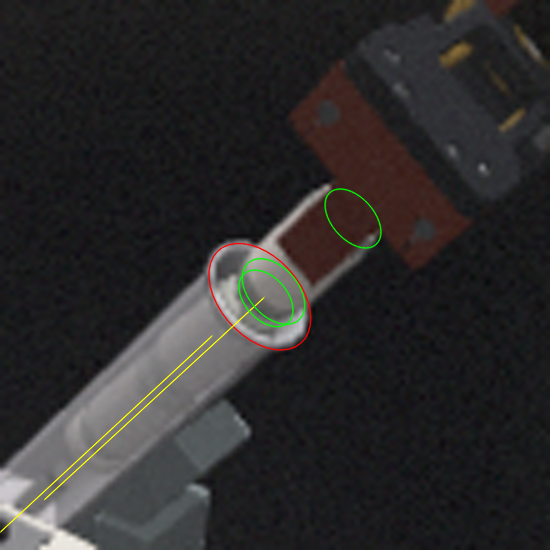

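Well aligned. Advancing: contact is expected after ~7 mm, then I'll push gently.

```bash
python3 -m crank '[[[0.002,0.0003,0.0003],[0,0,0],0.02],[[0.002,0,0],[0,0,0],0.02],[[0.002,0,0],[0,0,0],0.02],[[0.002,0,0],[0,0,0],0.02],[[0.002,0,0],[0,0,0],0.02],[[0.002,0,0],[0,0,0],0.02],[[0.002,0,0],[0,0,0],0.02],[[0,0,0],[0,0,0],0.02]]'
python3 - <<'E'
from h import *
tubepos()
E
python3 -m crank '[[[0.002,0,0],[0,0,0],0.02],[[0.002,0,0],[0,0,0],0.02],[[0.002,0,0],[0,0,0],0.02],[[0.002,0,0],[0,0,0],0.02],[[0.001,0,0],[0,0,0],0.02],[[0.001,0,0],[0,0,0],0.02],[[0.001,0,0],[0,0,0],0.02],[[0,0,0],[0,0,0],0.02]]'
python3 - <<'E'
from h import *
tubepos()
E
```

```text
t: 30.18
ee_pos: [542.4, -192.7, 233.3]
orientation: [0.118, 0.953, -0.229]
ft_force: [-1.2, -0.3, 3.0]
width: 29.3
TCP in tube frame: x -1.9 y -0.2 z 24.0 force x y z(out) [0.9, -0.6, 3.1] w 29.3 t 30.18
t: 30.85
ee_pos: [548.4, -194.2, 224.3]
orientation: [0.118, 0.953, -0.229]
ft_force: [-2.2, 1.7, 2.6]
width: 29.2
TCP in tube frame: x -2.0 y -0.2 z 13.1 force x y z(out) [-0.6, 1.1, 3.6] w 29.2 t 30.85
```

```bash
python3 -m crank '[[[0.002,0,0],[0,0,0],0.02],[[0.002,0,0],[0,0,0],0.02],[[0.001,0,0],[0,0,0],0.02],[[0.001,0,0],[0,0,0],0.02],[[0.001,0,0],[0,0,0],0.02],[[0,0,0],[0,0,0],0.02],[[0,0,0],[0,0,0],0.05],[[0,0,0],[0,0,0],0.05]]'
python3 - <<'E'
from h import *
tubepos()
E
python3 -m crank '[[[0,0,0],[0,0,0],0.05],[[0,0,0],[0,0,0],0.05],[[-0.015,0,0],[0,0,0],0.05],[[-0.02,0,0.001],[0,0,0],0.05],[[-0.01,0,0.001],[0,0,0],0.02],[[0,0,0],[0,0,0],0.0],[[0,0,0],[0,0,0],0.0],[[0,0,0],[0,0,0],0.0]]'
python3 - <<'E'
from h import *
tubepos();overlay("o20",0,-34,21,False);tubepos()
d=cam("side");crop(d["img"],310,90,410,170,7,"pics/s20.png")
E
```

```text
t: 31.52
ee_pos: [552.2, -195.1, 218.4]
orientation: [0.118, 0.954, -0.229]
ft_force: [-0.2, -0.4, -0.2]
width: 38.6
TCP in tube frame: x -2.2 y -0.2 z 6.1 force x y z(out) [-0.2, -0.4, -0.1] w 38.6 t 31.52
t: 32.18
ee_pos: [528.9, -189.2, 256.4]
orientation: [0.118, 0.953, -0.229]
ft_force: [-0.4, 1.0, -0.1]
width: 27.1
TCP in tube frame: x 0.0 y -0.2 z 51.0 force x y z(out) [-0.6, 0.9, 0.3] w 27.1 t 32.18
TCP in tube frame: x -0.4 y -0.1 z 50.7 force x y z(out) [-0.8, -0.5, 0.4] w 14.7 t 32.33
```

View pics/s20.png

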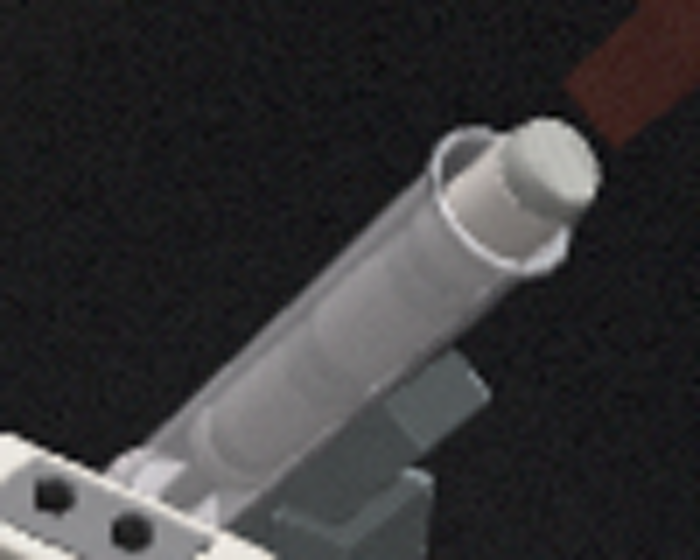

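View pics/o20_wrist.png

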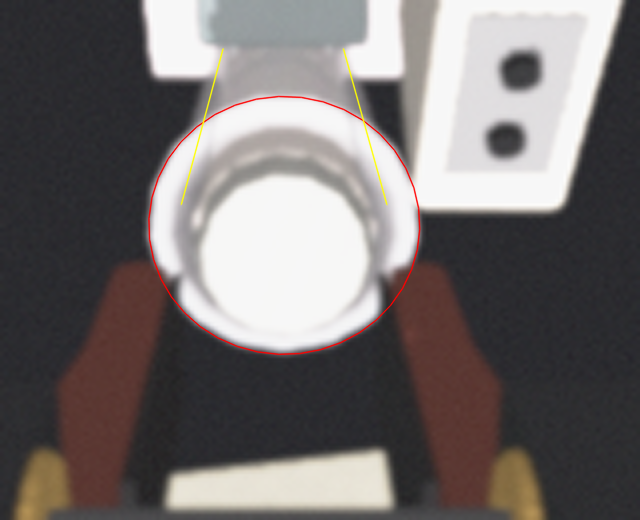

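The stack is in and cartridge 3 stands ~24 mm proud. Final gentle push: approach first, then 2 mm per call while watching the force.

```bash
python3 -m crank '[[[0.006,0,0],[0,0,0],0.0],[[0.006,0,0],[0,0,0],0.0],[[0.005,0,0],[0,0,0],0.0],[[0.003,0,0],[0,0,0],0.0],[[0.002,0,0],[0,0,0],0.0],[[0.002,0,0],[0,0,0],0.0],[[0.001,0,0],[0,0,0],0.0],[[0,0,0],[0,0,0],0.0]]'
python3 - <<'E'
from h import *
tubepos()
E
python3 -m crank '[[[0.001,0,0],[0,0,0],0.0],[[0.001,0,0],[0,0,0],0.0],[[0.0005,0,0],[0,0,0],0.0],[[0.0005,0,0],[0,0,0],0.0],[[0.0005,0,0],[0,0,0],0.0],[[0.0005,0,0],[0,0,0],0.0],[[0,0,0],[0,0,0],0.0],[[0,0,0],[0,0,0],0.0]]'
python3 - <<'E'
from h import *
tubepos()
E
```

```text
t: 33.05
ee_pos: [542.8, -192.7, 236.1]
orientation: [0.118, 0.953, -0.229]
ft_force: [-0.4, 0.0, -0.5]
width: 0.5
TCP in tube frame: x 0.1 y -0.2 z 26.1 force x y z(out) [-0.6, -0.1, -0.2] w 0.5 t 33.05
t: 33.72
ee_pos: [545.2, -193.4, 233.3]
orientation: [0.118, 0.952, -0.229]
ft_force: [-1.3, -0.2, 5.2]
width: 0.6
TCP in tube frame: x 0.5 y -0.3 z 22.4 force x y z(out) [2.0, -0.6, 4.9] w 0.6 t 33.72
```

```bash
python3 -m crank '[[[0.0005,0,0],[0,0,0],0.0],[[0.0005,0,0],[0,0,0],0.0],[[0.0005,0,0],[0,0,0],0.0],[[0.0005,0,0],[0,0,0],0.0],[[0.0005,0,0],[0,0,0],0.0],[[0.0005,0,0],[0,0,0],0.0],[[0,0,0],[0,0,0],0.0],[[0,0,0],[0,0,0],0.0]]'
python3 - <<'E'
from h import *
tubepos()
E
python3 -m crank '[[[0.0004,0,0],[0,0,0],0.0],[[0.0004,0,0],[0,0,0],0.0],[[0.0003,0,0],[0,0,0],0.0],[[0.0003,0,0],[0,0,0],0.0],[[0.0003,0,0],[0,0,0],0.0],[[0.0003,0,0],[0,0,0],0.0],[[0,0,0],[0,0,0],0.0],[[0,0,0],[0,0,0],0.0]]'
python3 - <<'E'
from h import *
tubepos()
E
```

```text
t: 34.38
ee_pos: [547.0, -193.9, 230.9]
orientation: [0.118, 0.952, -0.229]
ft_force: [-0.6, -0.1, 6.2]
width: 0.0
TCP in tube frame: x 0.6 y -0.3 z 19.4 force x y z(out) [3.1, -0.3, 5.5] w 0.0 t 34.38
t: 35.05
ee_pos: [548.1, -194.2, 229.3]
orientation: [0.118, 0.952, -0.23]
ft_force: [-1.0, 0.8, 6.3]
width: 0.5
TCP in tube frame: x 0.7 y -0.3 z 17.4 force x y z(out) [2.6, 0.5, 5.8] w 0.5 t 35.05
```

```bash
python3 -m crank '[[[0.0004,0,0],[0,0,0],0.0],[[0.0004,0,0],[0,0,0],0.0],[[0.0003,0,0],[0,0,0],0.0],[[0.0003,0,0],[0,0,0],0.0],[[0.0003,0,0],[0,0,0],0.0],[[0.0003,0,0],[0,0,0],0.0],[[0,0,0],[0,0,0],0.0],[[0,0,0],[0,0,0],0.0]]'
python3 - <<'E'
from h import *
tubepos()
E
```

```text
t: 35.72
ee_pos: [549.4, -194.6, 228.6]
orientation: [0.117, 0.951, -0.23]
ft_force: [-7.2, 2.2, 14.0]
width: 0.3
TCP in tube frame: x 1.4 y -0.4 z 16.1 force x y z(out) [1.9, 0.4, 15.8] w 0.3 t 35.72
```

Run:
```python
from h import *
d=cam("side");crop(d["img"],310,90,410,170,7,"pics/s21.png")
d=cam("top");crop(d["img"],400,150,500,250,6,"pics/t21.png")
```

```text
(no output)
```

View pics/t21.png

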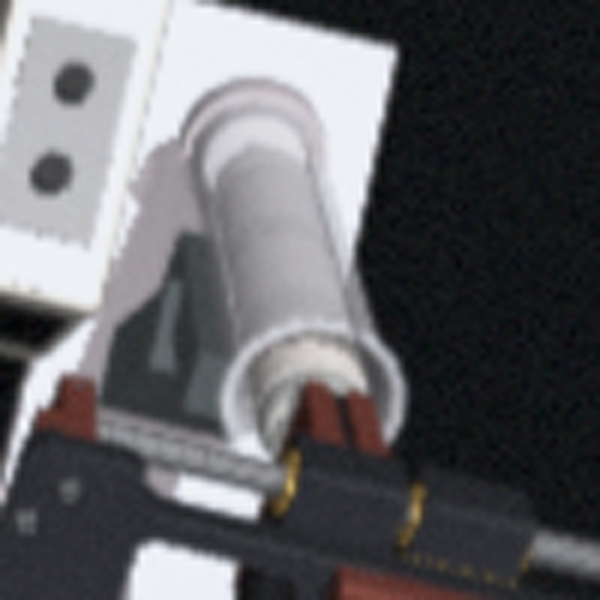

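The force rose from 6 to 16 N and motion stalled at ~16 mm proud, which is plausibly the stop. I'll re-read at rest and probe by a fraction of a millimetre.

```bash
python3 -m crank '[[[0,0,0],[0,0,0],0.0],[[0.0001,0,0],[0,0,0],0.0],[[0.0001,0,0],[0,0,0],0.0],[[0.0001,0,0],[0,0,0],0.0],[[0,0,0],[0,0,0],0.0],[[0,0,0],[0,0,0],0.0],[[0,0,0],[0,0,0],0.0],[[0,0,0],[0,0,0],0.0]]'
python3 - <<'E'
from h import *
tubepos()
o=ctrl.get_obs()
d=cam("side");crop(d["img"],310,90,410,170,7,"pics/s22.png")
E
```

```text
t: 36.48
ee_pos: [549.5, -194.7, 228.6]
orientation: [0.117, 0.95, -0.23]
ft_force: [-9.7, 2.6, 17.0]
width: 0.4
TCP in tube frame: x 1.5 y -0.4 z 16.0 force x y z(out) [1.5, 0.1, 19.7] w 0.4 t 36.48
```

View pics/s22.png

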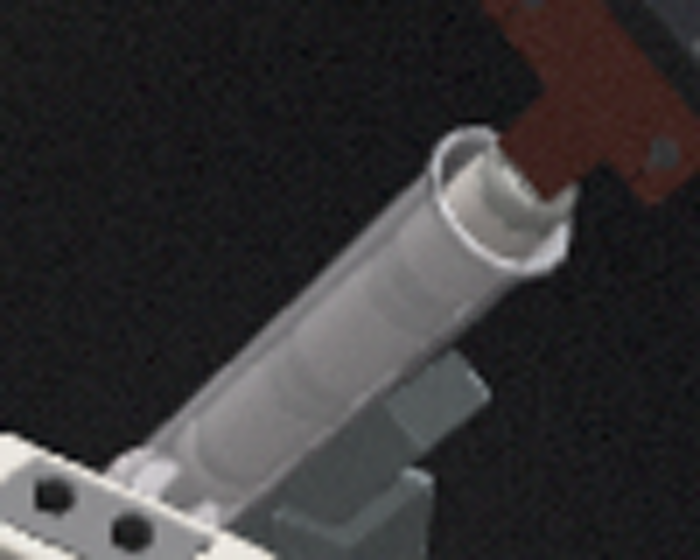

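A purely axial rise to 20 N with no motion (+4 N for 0.3 mm) fits the stop, at ≈149 mm depth. I'll cross-check against the stop rod seen in the initial top image before backing off.

Run:
```python
from h import *
d=cam("top")
t=cv2.imread("pics/top0.png")
x0,y0,s=425,155,14
big=cv2.resize(t[y0:y0+40,x0:x0+45],None,fx=s,fy=s,interpolation=cv2.INTER_CUBIC)
T=Rt(35)
for a,c in((145,(255,0,0)),(149,(0,0,255)),(155,(0,255,0))):
    draw(big,(proj(d,circ(MOUTH-ZT*a,T[:,1],T[:,2],6))+.5-[x0,y0])*s,c)
cv2.imwrite("pics/stop.png",big)
```

```text
(no output)
```

View pics/stop.png

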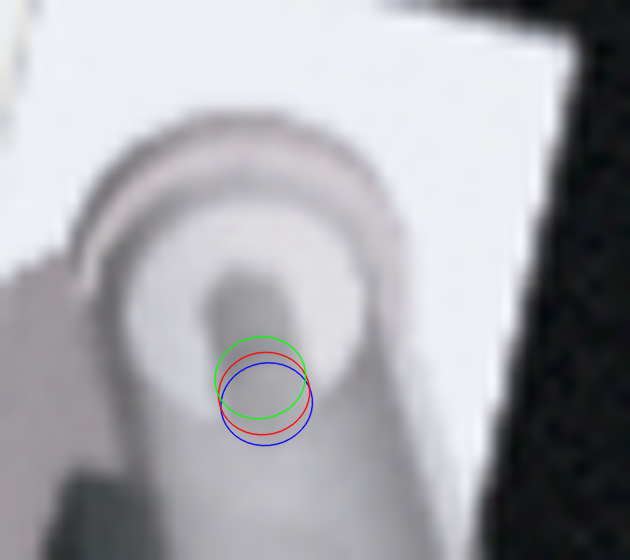

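The image agrees with 145–155 mm but can't pin the stop more tightly, so the force evidence decides. Backing off along the axis and checking the result.

```bash
python3 -m crank '[[[-0.003,0,0],[0,0,0],0.0],[[-0.01,0,0],[0,0,0],0.0],[[-0.02,0,0],[0,0,0],0.0],[[-0.03,0,0],[0,0,0],0.0],[[-0.03,0,0],[0,0,0],0.02],[[0,0,0],[0,0,0],0.04],[[0,0,0],[0,0,0],0.05],[[0,0,0],[0,0,0],0.05]]'
python3 - <<'E'
from h import *
tubepos();overlay("o23",0,-34,21,False)
o=ctrl.get_obs();d=cam("side");cv2.imwrite("pics/s23.png",d["img"]);T=cam("top");cv2.imwrite("pics/t23.png",T["img"])
x0,y0,s=330,90,10
big=cv2.resize(d["img"][y0:y0+58,x0:x0+75],None,fx=s,fy=s,interpolation=cv2.INTER_CUBIC)
A=Rt(35)
for a,c in((12,(255,0,0)),(16,(0,0,255)),(20,(0,255,0))):
    draw(big,(proj(d,circ(MOUTH+ZT*a,A[:,1],A[:,2],13))+.5-[x0,y0])*s,c)
cv2.imwrite("pics/s23z.png",big)
E
```

```text
t: 37.25
ee_pos: [496.9, -181.0, 302.6]
orientation: [0.118, 0.954, -0.229]
ft_force: [0.5, 0.5, -1.1]
width: 23.7
TCP in tube frame: x -0.6 y -0.1 z 107.8 force x y z(out) [-0.3, 0.6, -1.1] w 23.7 t 37.25
```

View pics/s23.png

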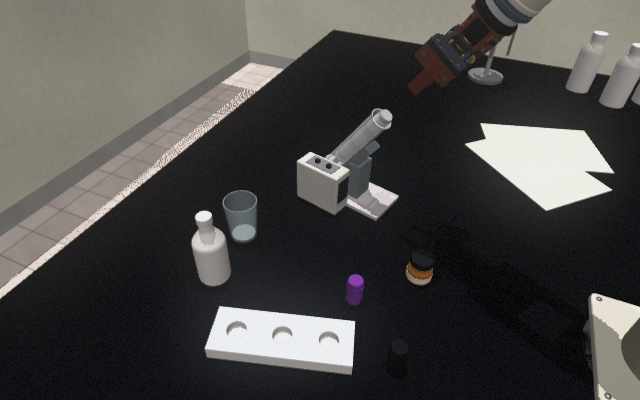

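View pics/s23z.png

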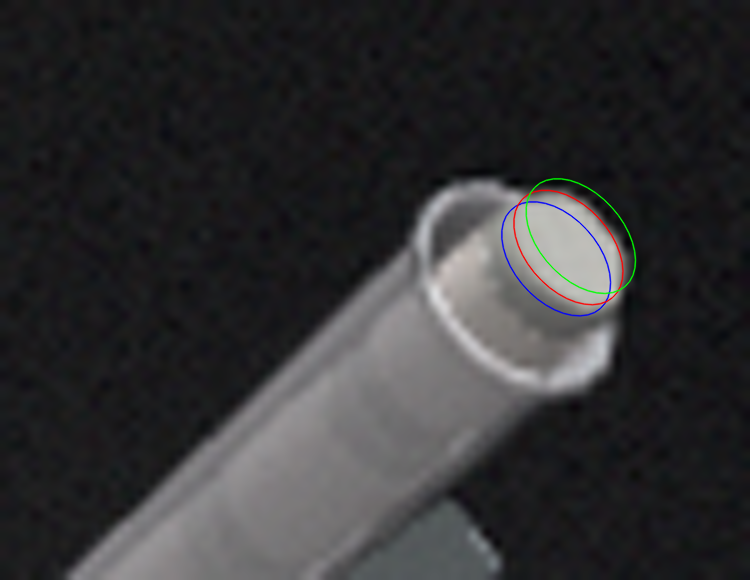

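View pics/t23.png

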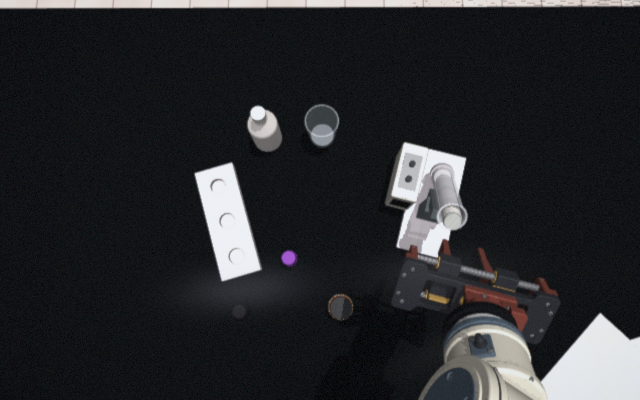

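Cartridge 3 stands 16 mm proud in both image and tool measurement, the rack is empty, and the bystanders are where they were. Handing in.

Run:
```python
from workcell import ctrl, workorder
o=ctrl.get_obs(); print(o["t"],o["ft_force"],o["width"])
print(workorder.close_job())
```

```text
37.5 [-0.07946619  0.35981082 -1.29075938] 43.43195895818113
the job is handed in; nothing more can be done
None
```

I loaded all three white cartridges from the rack into the feed tube, pushed the stack home on the stop, backed the arm clear and handed the job in at t = 37.5 s, well inside the 72 s limit.

**Loading:** Each cartridge was inserted while gripped, then pushed on with closed fingers. Cartridges 1 and 2 went to just under the rim, and the third went in behind them.

**Home on the stop:** During the last push the axial force held at about 6 N, which is the follower sliding. It then rose to 16 N and to about 20 N as motion stalled, with almost no sideways force. The last cartridge stands about 16 mm proud by both the tool position and the side picture. That puts the stop about 149 mm deep, inside the stated 147 to 159 mm.

**Surroundings:** In the last top and side pictures the rack is empty. The beaker, bottle and jar show no visible movement, nor do the purple and black look-alikes. The gripper is open and about 90 mm clear of the stack.

**Weak or disagreeing checks:**
- Early on, the fixed cameras and the arm disagreed by 2 to 4 mm on where the tube mouth is. I corrected this from the wrist camera, which then fitted the rim.
- The stop rod in the first top picture was too blurred to confirm the depth closely; it only suited 145 to 155 mm. "Home" therefore rests on the force rise and the 16 mm.

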